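# Press the core sleeves into wound coils

### The job

The wound coils on the post stand have their core sleeves standing proud. Slide each coil up off its post, stand it in the nest of the lever press, pull the lever right down until the sleeve is flush, and ease the lever slowly back up without letting it snap; then stand the finished coil flat in the metal tray, sleeve end up. Push the sleeves in with the press only, finish with the lever up at rest, and leave the timer, petri dish and beaker alone.

Things in the scene. Friction and masses are not known exactly. Their poses are not given: they have to be found in the camera images.
- press: Bench lever press, fixed to the bench. Grey base plate 200 x 140 mm, 14 mm high; origin under its middle on the bench; +x of its frame points to the back (hinge end), -x to the front, z up. Two grey hinge cheeks, 76 mm high, stand at its back.
- press_nest (a point): Centre of the round steel nest of the press, 35 mm in front of the base's origin: a flat floor 18 mm above the bench inside a low rim 4 mm high (inner radius 28 mm, outer radius 33 mm). A coil standing here with its sleeve up is right under the press pad. Same axes as the press.
- press_hinge (a point): Middle of the lever's hinge pin, 75 mm behind the press's origin, 68 mm above the bench. The hinge axis is the press's y axis.
- press_bar (a point): Middle of the lever's round black grip bar (16 mm thick, 97 mm clear between the yoke's side arms, parallel to the press's y). It circles the hinge at 237 mm; the pad, a 40 mm disc, sits 110 mm from the hinge. Lever up: bar 287 mm above the bench, 90 mm behind the hinge. Sleeve flush: bar 98 mm above the bench, 235 mm in front of the hinge.
- press_lever (a joint): Lever angle: 0 = up at rest (held by its spring), growing as the bar is pulled forward and down; the pad meets a proud sleeve near 1.76; 1.83 = sleeve flush; stop 1.86. Bar force about 2 N at the top, 8 N near the bottom, 20 N while pushing a sleeve in. Let go, it snaps up at several rad/s; rising faster than 1.5 rad/s is a snap (the last 0.3 rad are free).
- post_stand: Fixed white stand, 66 mm along its x by 204 mm along its y, 12 mm high, origin under its centre on the bench. Three upright steel posts, 10 mm thick, tops 62 mm above the bench, stand in a row at y = -70, 0 and +70 mm of its own frame. Each coil at first sits on one post.
- tray_floor (a point): Centre of the inner floor of the open aluminium tray (loose, 0.6 kg; 120 mm along its x by 190 mm along its y, 24 mm high). The floor lies 4 mm above the bench and measures 112 by 182 mm; walls 4 mm thick with a 7 mm lip round the outside. z up. Three coils fit in a row along its y.
- coil_1_mid (a point): Centre (half-way up) of coil 1, a copper-wound coil on a white bobbin: 46 mm across, 36 mm high, about 0.11 kg, standing upright, z up through its bore. Its bottom is 18 mm below this point. A dark steel core sleeve (24 mm across, 15 mm bore) slides in the bobbin and stands proud of the top. Absent in some starts.
- coil_1_sleeve (a joint): How far its core sleeve is pushed in, m: 0 = stands 8 mm proud of the coil's top, 0.008 = flush. Stiff friction fit: it takes about 25 N and stays where it is pushed.
- coil_2_mid (a point): Centre (half-way up) of coil 2, a copper-wound coil on a white bobbin: 46 mm across, 36 mm high, about 0.11 kg, standing upright, z up through its bore. Its bottom is 18 mm below this point. A dark steel core sleeve (24 mm across, 15 mm bore) slides in the bobbin and stands proud of the top. Absent in some starts.
- coil_2_sleeve (a joint): How far its core sleeve is pushed in, m: 0 = stands 8 mm proud of the coil's top, 0.008 = flush. Stiff friction fit: it takes about 25 N and stays where it is pushed.
- coil_3_mid (a point): Centre (half-way up) of coil 3, a copper-wound coil on a white bobbin: 46 mm across, 36 mm high, about 0.11 kg, standing upright, z up through its bore. Its bottom is 18 mm below this point. A dark steel core sleeve (24 mm across, 15 mm bore) slides in the bobbin and stands proud of the top. Absent in some starts.
- coil_3_sleeve (a joint): How far its core sleeve is pushed in, m: 0 = stands 8 mm proud of the coil's top, 0.008 = flush. Stiff friction fit: it takes about 25 N and stays where it is pushed.
- analyser_corner (a point): Obstacle: bottom corner, nearest to the posts and tray, of the big white analyser (fixed, some 0.45 m tall). The analyser stands away from the robot (+x) and to the right (-y) of this corner, its front face running 0.42 m to the right behind the press. Carry things round this corner, not across it.
- timer: Bystander: white lab timer, 62 x 66 x 18 mm, loose on the bench, origin under its centre; to be left alone.
- petri: Bystander: petri dish, 62 mm across, 15 mm high, loose on the bench, origin under its centre; to be left alone.
- beaker: Bystander: glass beaker, 65 mm across, 85 mm high, loose on the bench, origin under its centre; to be left alone.
Not all that is in view belongs to the job. Leave any red look-alike of the part that bears coil_2_mid alone.

How it is judged (in metres and radians):
On the way, in this order (a step that is already met when the one before it is completed fails the run):
1. the lever is pulled fully down on a coil standing in the nest (value of joint press_lever above 1.78 rad and ((horizontal distance between coil_1_mid and press_nest below 0.012 m and value of joint coil_1_sleeve above 0.0065 m) or (horizontal distance between coil_2_mid and press_nest below 0.012 m and value of joint coil_2_sleeve above 0.0065 m) or (horizontal distance between coil_3_mid and press_nest below 0.012 m and value of joint coil_3_sleeve above 0.0065 m))), for 0.1 s.
2. the lever is back up at its rest (value of joint press_lever below 0.15 rad), for 0.2 s.
At the end, for the whole second after the job is handed in: Every coil that is present stands flat (within 0.12 rad) and sleeve end up on the tray's floor (inside its walls), its sleeve pushed in at least 6.5 of the 8 mm, and the lever is back up (under 0.15 rad) (x of coil_1_mid in the frame of tray_floor between -0.045 and 0.045 m and y of coil_1_mid in the frame of tray_floor between -0.08 and 0.08 m and z of coil_1_mid in the frame of tray_floor between 0.013 and 0.023 m and angle between each of coil_1_mid, coil_2_mid, coil_3_mid's own z axis and vertical below 0.12 rad and value of joint each of coil_1_sleeve, coil_2_sleeve, coil_3_sleeve above 0.0065 m and x of coil_2_mid in the frame of tray_floor between -0.045 and 0.045 m and y of coil_2_mid in the frame of tray_floor between -0.08 and 0.08 m and z of coil_2_mid in the frame of tray_floor between 0.013 and 0.023 m and x of coil_3_mid in the frame of tray_floor between -0.045 and 0.045 m and y of coil_3_mid in the frame of tray_floor between -0.08 and 0.08 m and z of coil_3_mid in the frame of tray_floor between 0.013 and 0.023 m and value of joint press_lever below 0.15 rad); the robot touches nothing.
It fails at once if the lever snaps back: it rises faster than 1.5 rad/s before its last 0.3 rad (velocity of joint press_lever below -1.5 rad/s and value of joint press_lever above 0.3 rad).
It fails at once if a sleeve is pushed in other than by the press (while the lever is not down) (value of joint press_lever below 1.5 rad and velocity of joint any of coil_1_sleeve, coil_2_sleeve, coil_3_sleeve above 0.004 m/s).
It fails at once if the timer, petri dish or beaker is moved more than 40 mm (distance of any of timer, petri, beaker from where it was at the start of the episode above 0.04 m).
Of coil_1, coil_2, coil_3 only 2 to 3 are there at a start; the rules pass over those that are not, and their reading is None.
At some moment in a run one of tray, coil_1, coil_2, coil_3 may be knocked a few centimetres aside while the robot is not near it.
It also fails if it takes over 210 s, if anything falls off the work surface, if the arm or the gripper's body presses on something with over 40 N, if the wrist force passes 120 N, or if a joint passes its speed limit or range.

### The arm

A 6-joint arm with a two-finger parallel gripper is mounted at the origin on a cart in front of the work surface, level with it; the furniture and walls round the work are solid. World frame = base frame: x ahead of the robot, y to its left, z up, the work surface at z = 0. Lengths are in mm, angles in rad, forces in N, time in s.
With the tool pointing down it reaches from about 275 to 725 mm from the base axis. Payload 15.9 kg.
Tool frame: the origin (TCP) lies at the very end of the fingers, on their centre line; the grasp point (between the pads) lies 19 mm behind it; z points along the fingers, y is the line along which they close (so a half turn about z gives the same grasp; the last joint's range is limited). The gripper opens to 85 mm and grips with 20 to 120 N. Pads are 22 mm wide; open, the fingers measure 114 mm over their backs; the gripper's body (76 mm by 85 mm) begins 54 mm behind the grasp point. The pads swing forward as they close: fully open they stand 13 mm farther back than shut.
Start: joints at [-1.197, 0.213, -0.034, 1.323, 0, 1.571], TCP at [182.571, -465.46, 231.306] pointing down, gripper open.
Joint ranges: [-2.98, 2.98], [-0.74, 1.72], [-1.14, 1.35], [-2.1, 2.04], [-1.57, 1.44], [-3.14, 3.14]. Speed limits (rad/s): [1.89, 1.89, 2.39, 2.57, 3.14, 3.14].

### API

Orientations are given as a unit quaternion [w, x, y, z].
In Python, from cell import arm gives the robot as it stands. The module is installed in compiled form; this text tells all that it offers.
- The arm moves only by the shell command python3 -m crank 'ROWS' [OPENING] [FORCE]. ROWS is JSON, a list that holds one entry, the list of rows, each a list of 6 numbers: the shift along the tool's x, y, z in mm, then the turn, a rotation vector about the tool's x, y, z in degrees. A call has 1 to 8 rows; each row is the pose to reach, as a shift and turn from the pose commanded when the call began, along the tool's axes at that moment; what a row does not reach only later rows make up. A row lasts 1/12 s, in which the tool goes at most 41.7 mm and 7.16 degrees, less where a joint would pass 70% of its speed; a pose out of reach is approached as far as the arm can. A call with a gripper value outside its range is refused whole. OPENING is the gripper's target within -1 to 1 (fully open at 1, half-way at 0, shut at -1), set as the call begins (- or left out, the last holds). The fingers move at their own pace and stop on an object; FORCE is the grip in N (left out, the last holds). Time passes only in rows, so rows that repeat a pose let the fingers close. It gives the time, the measured TCP pose, the force, the opening and the grip force at its end, in the units of the state.
- arm.read_state(): the state, without advancing time (a new reading comes with each control period).
- arm.grab_frame(name): name is "scene" or "top" or "wrist"; returns a dict with "pixels" (480x640x3 uint8, red, green, blue), "fx", "fy", "cx", "cy" (pixels), "D" ([k1, k2, p1, p2, k3] as OpenCV has them; the pictures are not rectified), "R" (3x3) and "t" (3): a world point X has camera coordinates R X + t. Camera axes: x right, y down, z forward; pixel columns grow to the right and rows downward; lengths in mm; the calibration is good to about 2 mm. A picture is of the moment at which its call begins. There is no depth.
- arm.close_job(): hands the job in; it is judged then, once.
The state is a dict: "time": time; "joint_positions": joint angles; "dq": joint speeds; "joint_torque": joint torques, N m; "eef_pos": TCP position; "eef_rot": TCP orientation; "force": force on the tool from outside, world axes, zero at the start; "moment": the same for the moment, N m; "grip_width": opening from 0.0 (shut) to 1.0 (fully open); "finger_force": force on a finger pad.
Only numpy, scipy, OpenCV 4.12 (cv2) and the standard library are available. Lean on these libraries where they do the work, as an engineer would, in place of code of your own. Each camera call takes 0.05 s, during which the arm holds its last target. There are 200 camera calls.

## Working session

There is one attempt and no reset: what is moved stays moved. The work goes in short steps, Python scripts to look and compute and a shell command to move; the robot and the scene stay as the last step left them, time stands still between calls to the robot, and variables do not carry over. Pictures are saved under pics/ and viewed, at most 14 in all, crops included, and the job is handed in when it is done.

```bash
mkdir -p pics; cat > h.py <<'E'
import numpy as np, cv2
from cell import arm
from scipy.spatial.transform import Rotation as Rn
def grab(n,save=None):
    f=arm.grab_frame(n); 
    if save: cv2.imwrite('pics/'+save+'.png',f['pixels'][:,:,::-1])
    return f
def K(f): return np.array([[f['fx'],0,f['cx']],[0,f['fy'],f['cy']],[0,0,1.]])
def ray(f,uv):
    p=cv2.undistortPoints(np.array([[uv]],float),K(f),np.array(f['D'],float))[0,0]
    R=np.array(f['R']);t=np.array(f['t'])
    return -R.T@t, R.T@np.array([p[0],p[1],1])
def onz(f,uv,z):
    c,d=ray(f,uv); return c+d*(z-c[2])/d[2]
def proj(f,X):
    return cv2.projectPoints(np.array(X,float).reshape(-1,1,3),cv2.Rodrigues(np.array(f['R'],float))[0],np.array(f['t'],float),K(f),np.array(f['D'],float))[0][:,0]
def pose():
    s=arm.read_state(); q=s['eef_rot']; return np.array(s['eef_pos']),Rn.from_quat([q[1],q[2],q[3],q[0]]).as_matrix(),s
def shift(target):  # world target -> tool shift
    p,R,s=pose(); return R.T@(np.array(target)-p)
E
python3 - <<'E'
from h import *
for n in('scene','top','wrist'):
    f=grab(n,n+'0'); print(n,f['fx'],-np.array(f['R']).T@f['t'])
p,R,s=pose();print(p.round(1),R.round(3),s['force'],s['grip_width'],s['time'])
E
```

```text
scene 505.880553986336 [ -58.93263398  588.781078   1089.72477176]
top 615.4841412747095 [ 167.37137414  -25.36627159 1882.08929982]
wrist 395.5184282022142 [ 248.39073127 -439.94057863  372.71667976]
[ 182.5 -465.2  230.9] [[ 0.931  0.365 -0.   ]
 [ 0.365 -0.931  0.001]
 [ 0.    -0.001 -1.   ]] [ 0.9459296  -0.2395249  -0.63975691] 1.0026500264728984 0.15
```

View pics/scene0.png

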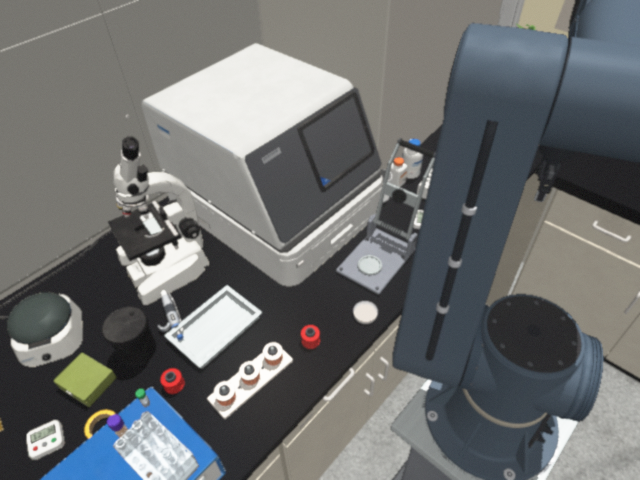

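View pics/top0.png

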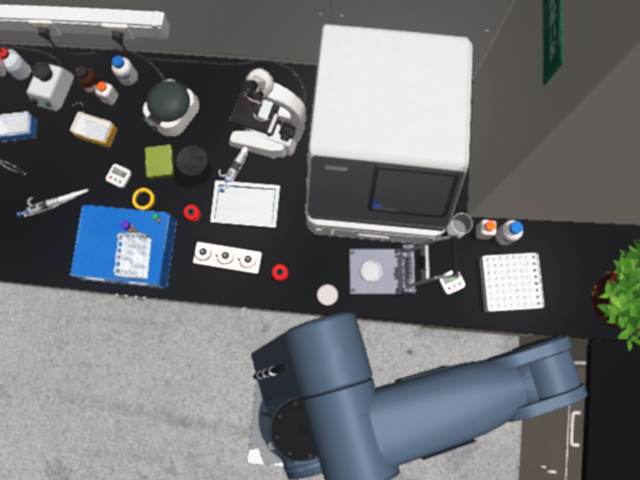

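The scene shows three coils on the stand (scene ~(224,393),(249,373),(272,353)), with the tray at top (245,204), the press at top (383,271), its hinge to the right, and the petri dish at (327,294). The red look-alikes are at top (280,272) and (192,212).

```bash
python3 - <<'E'
from h import *
im=cv2.imread('pics/top0.png')
a=cv2.resize(im[170:310,180:340],None,fx=5,fy=5,interpolation=cv2.INTER_CUBIC)[:, :]
a=cv2.resize(im[170:290,180:310],(520,480),interpolation=cv2.INTER_CUBIC)
b=cv2.resize(im[210:310,310:480],(680,400),interpolation=cv2.INTER_CUBIC)
cv2.imwrite('pics/a.png',a);cv2.imwrite('pics/b.png',b)
f=grab('top')
g={k:onz(f,uv,z).round(1) for k,uv,z in [('c1',(204,252),66),('c2',(226,257),66),('c3',(248,260),66),('nest',(372,271),20),('tray',(245,204),20),('petri',(327,294),15),('timer',(452,282),18),('beaker',(459,223),80)]}
print(g)
E
```

```text
{'c1': array([455.1, 348.1,  66. ]), 'c2': array([446.4, 279.9,  66. ]), 'c3': array([443.8, 212.9,  66. ]), 'nest': array([ 453.5, -162.4,   20. ]), 'tray': array([626. , 249.5,  20. ]), 'petri': array([370.7, -32.1,  15. ]), 'timer': array([ 442.9, -410.5,   18. ]), 'beaker': array([ 615. , -409.3,   80. ])}
```

View pics/a.png

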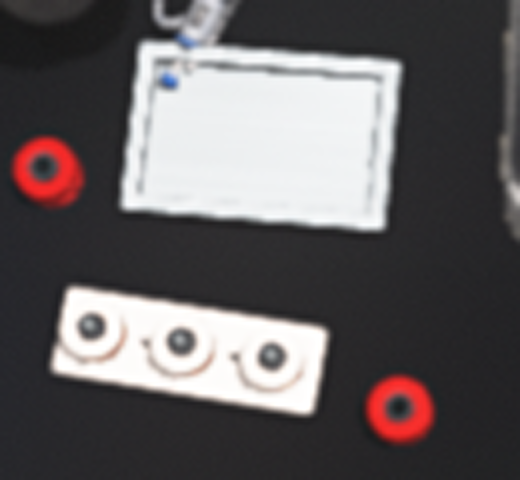

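View pics/b.png

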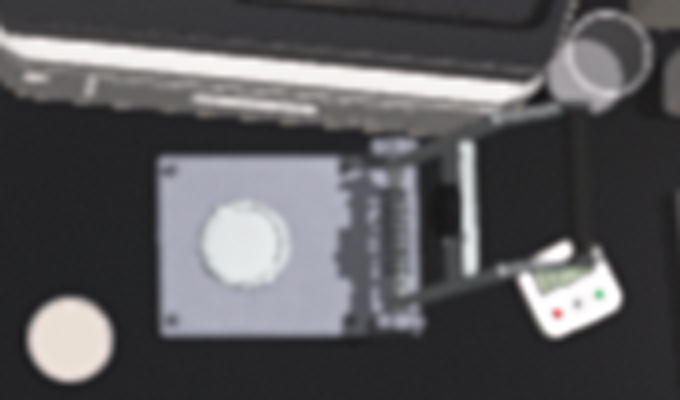

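The crops show the sleeves at crop (91,326), (181,342), (271,357), and the tray lip corners at (142,40), (402,60), (386,230), (121,210). The nest is at (245,243) in the press crop, whose base front edge x=158 is nearly straight, so the press +x is about world -y.

```bash
python3 - <<'E'
from h import *
f=grab('top')
def A(u,v,z): return onz(f,(180+(u+.5)/4-.5,170+(v+.5)/4-.5),z)
def B(u,v,z): return onz(f,(310+(u+.5)/4-.5,210+(v+.5)/4-.5),z)
for c in [(91,326),(181,342),(271,357)]: print('coil',A(*c,56).round(1))
T=np.array([A(*c,24) for c in [(142,40),(402,60),(386,230),(121,210)]]);print('tray',T.round(0),T.mean(0).round(1), [np.linalg.norm(T[i]-T[i-1]).round() for i in range(4)])
S=np.array([A(*c,12) for c in [(68,286),(328,327),(315,415),(51,373)]]);print('stand',S.mean(0).round(1),[np.linalg.norm(S[i]-S[i-1]).round() for i in range(4)])
print('nest',B(245,243,20).round(1)); P=[B(158,156,14),B(158,336,14),B(371,156,14)]; print('base',np.array(P).round(1))
print('bar ends',B(580,107,287).round(1),B(590,255,287).round(1))
print('analyser', B(0,62,0).round(),A(500,215,0).round())
d=S[1]-S[0]; print('stand ang',np.degrees(np.arctan2(d[1],d[0])), 'tray', np.degrees(np.arctan2(*(T[1]-T[0])[[1,0]])))
print(shift([446,280,230]),pose()[2]['joint_positions'])
E
```

```text
coil [458.9 355.4  56. ]
coil [453.3 285.7  56. ]
coil [448.6 216.5  56. ]
tray [[695. 353.  24.]
 [698. 147.  24.]
 [561. 144.  24.]
 [557. 351.  24.]] [627.7 248.5  24. ] [np.float64(138.0), np.float64(206.0), np.float64(137.0), np.float64(207.0)]
stand [454.6 285.5  12. ] [np.float64(69.0), np.float64(206.0), np.float64(69.0), np.float64(208.0)]
nest [ 455.1 -158.8   20. ]
base [[ 517.2  -86.9   14. ]
 [ 378.4  -99.    14. ]
 [ 532.9 -251.1   14. ]]
bar ends [ 526.  -355.3  287. ] [ 427.2 -367.2  287. ]
analyser [582.  42.  -0.] [587.  58.   0.]
stand ang -93.47900704729454 tray -89.17472128718039
[ 517.43920737 -597.64317834    1.39655129] [-1.19699944e+00  2.13123208e-01 -3.47015420e-02  1.32350820e+00
  2.61707765e-06  1.57080532e+00]
```

```bash
for i in 1 2 3; do python3 -m crank '[[[83,-89,0,0,0,0],[166,-179,0,0,0,0],[166,-179,0,0,0,0],[166,-179,0,0,0,0],[166,-179,0,0,0,0],[166,-179,0,0,0,0],[166,-179,0,0,0,0]]]' 1 40; done
for i in 1 2; do python3 -m crank '[[[0,0,0,0,0,-7],[0,0,0,0,0,-14],[0,0,0,0,0,-21],[0,0,0,0,0,-28],[0,0,0,0,0,-34.3],[0,0,0,0,0,-34.3]]]'; done
python3 - <<'E'
from h import *
f=grab('wrist','w1'); p,R,s=pose(); print(p.round(1),R.round(3),s['joint_positions'])
print(proj(f,[[459,355,56],[453,286,56],[449,217,56]]).round(1))
E
```

```text
time: 0.83
eef_pos: [273.1, -233.6, 231.6]
eef_rot: [-0.0, 0.982, 0.188, 0.001]
force: [0.2, -0.2, 0.3]
grip_width: 0.993
finger_force: 0.0
time: 1.42
eef_pos: [362.1, -7.0, 231.3]
eef_rot: [-0.0, 0.982, 0.188, 0.0]
force: [-0.3, -1.1, -0.7]
grip_width: 0.999
finger_force: 0.0
time: 2.0
eef_pos: [459.6, 202.1, 230.2]
eef_rot: [-0.008, 0.98, 0.201, -0.002]
force: [1.0, 0.2, -0.6]
grip_width: 1.001
finger_force: 0.0
time: 2.5
eef_pos: [457.6, 198.3, 231.2]
eef_rot: [-0.008, 0.877, 0.481, 0.001]
force: [0.1, -0.2, 0.3]
grip_width: 0.992
finger_force: 0.0
time: 3.0
eef_pos: [457.5, 198.4, 231.3]
eef_rot: [-0.007, 0.697, 0.717, 0.003]
force: [0.4, -0.2, 0.6]
grip_width: 1.001
finger_force: 0.0
[457.6 198.5 231.3] [[-0.022  1.    -0.007]
 [ 1.     0.022  0.015]
 [ 0.015 -0.006 -1.   ]] [ 0.39914689  0.21062107 -0.03748195  1.32302939  0.01594413  1.94801445]
[[ 3.319e+02 -2.000e-01]
 [ 3.208e+02  1.022e+02]
 [ 3.135e+02  1.923e+02]]
```

View pics/w1.png

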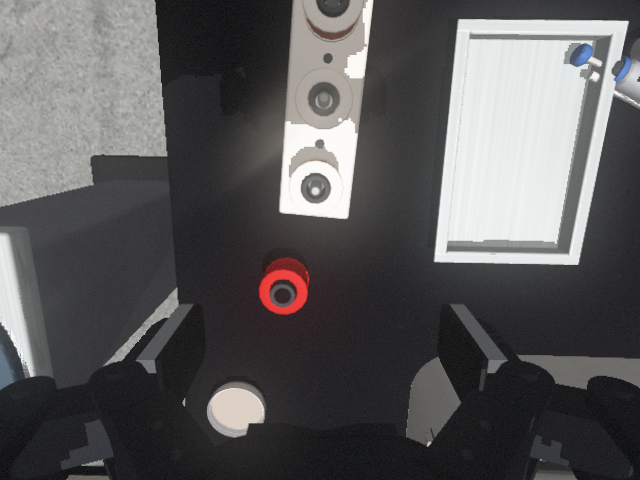

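The wrist view shows coil 3's sleeve at (315,187), coil 2's at (324,98) and coil 1's at (334,5). A pipette overlaps the tray's far-left corner (~(582,55)), so I'll place coils toward the tray's right end.

```bash
python3 - <<'E'
from h import *
f=grab('wrist')
for uv in [(315.5,187),(324,98.5)]: print(onz(f,uv,56).round(1))
T=np.array([onz(f,uv,24) for uv in [(459,20),(629,20),(579,264),(435,263)]]);print(T.round(),T.mean(0))
p,R,s=pose();c=R.T@[449,217,230]-R.T@p; print(shift([449,217,230]).round(1))
E
```

```text
[450.7 221.4  56. ]
[455.9 288.8  56. ]
[[561. 352.  24.]
 [694. 353.  24.]
 [695. 151.  24.]
 [563. 148.  24.]] [628.3637606  250.86878686  24.        ]
[18.6 -8.2  1.6]
```

```bash
python3 -m crank '[[[20,-8,40,-0.35,-0.86,0],[20,-8,70,-0.35,-0.86,0],[20,-8,110,-0.35,-0.86,0],[20,-8,110,-0.35,-0.86,0],[20,-8,110,-0.35,-0.86,0]]]'
python3 - <<'E'
from h import *
f=grab('wrist','w2'); p,R,s=pose(); print(p.round(1),R.round(3))
print(proj(f,[[450,219,56],[450,219,48],p]).round(1))
E
```

```text
time: 3.52
eef_pos: [447.1, 219.5, 121.2]
eef_rot: [-0.0, 0.699, 0.715, -0.002]
force: [1.2, -0.3, 0.8]
grip_width: 1.003
finger_force: 0.0
[448.6 220.1 123.1] [[-0.024  1.     0.   ]
 [ 1.     0.024 -0.   ]
 [-0.     0.    -1.   ]]
[[328.  256.2]
 [327.8 251.6]
 [326.8 309.8]]
```

View pics/w2.png

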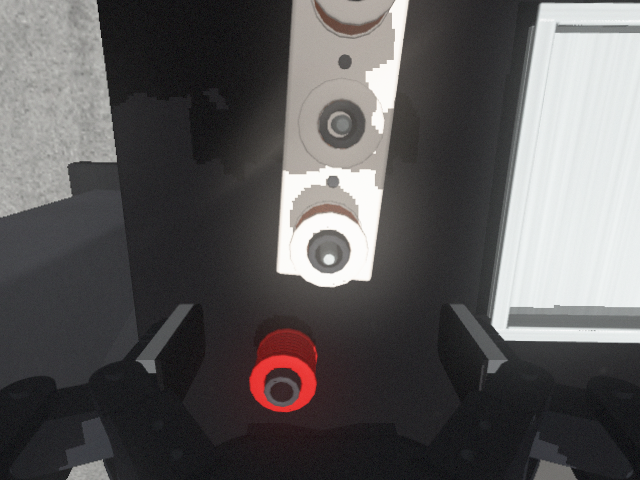

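```bash
python3 -m crank '[[[0.5,2,30,0,0,0],[0.5,2,60,0,0,0],[0.5,2,85,0,0,0],[0.5,2,103,0,0,0],[0.5,2,103,0,0,0],[0.5,2,103,0,0,0]]]' 1 40
python3 -m crank '[[[0,0,0,0,0,0],[0,0,0,0,0,0],[0,0,0,0,0,0],[0,0,0,0,0,0],[0,0,0,0,0,0],[0,0,0,0,0,0],[0,0,0,0,0,0],[0,0,0,0,0,0]]]' -1 40
```

```text
time: 4.07
eef_pos: [451.5, 221.0, 20.5]
eef_rot: [0.0, 0.698, 0.716, 0.001]
force: [-0.5, 0.8, 0.6]
grip_width: 0.998
finger_force: 0.0
time: 4.73
eef_pos: [451.2, 221.1, 20.3]
eef_rot: [0.001, 0.698, 0.717, 0.001]
force: [-2.3, -2.6, 16.9]
grip_width: 0.529
finger_force: 38.4
```

```bash
python3 -m crank '[[[0,0,-10,0,0,0],[0,0,-25,0,0,0],[0,0,-45,0,0,0],[0,0,-65,0,0,0],[0,0,-85,0,0,0],[0,0,-85,0,0,0]]]'
python3 -m crank '[[[-40,0,0,0,0,0],[-80,0,0,0,0,0],[-120,0,0,0,0,0],[-160,0,0,0,0,0],[-190,0,0,0,0,0],[-190,0,0,0,0,0],[-190,0,0,0,0,0]]]'
python3 -m crank '[[[-40,0,0,0,0,0],[-80,0,0,0,0,0],[-120,0,0,0,0,0],[-155,0,0,0,0,0],[-155,0,0,0,0,0],[-155,0,0,0,0,0]]]'
python3 - <<'E'
from h import *
f=grab('wrist','w3'); p,R,s=pose(); print(p.round(1),R.round(3))
print(proj(f,[[455,-159,18],[455,-159,22],p]).round(1))
E
```

```text
time: 5.23
eef_pos: [452.1, 221.6, 108.1]
eef_rot: [0.001, 0.697, 0.717, 0.003]
force: [0.2, 0.3, -0.2]
grip_width: 0.534
finger_force: 41.1
time: 5.82
eef_pos: [455.4, 29.4, 104.0]
eef_rot: [0.0, 0.699, 0.716, 0.0]
force: [0.7, 0.7, -0.7]
grip_width: 0.529
finger_force: 41.1
time: 6.32
eef_pos: [459.8, -124.8, 103.7]
eef_rot: [0.0, 0.698, 0.716, 0.0]
force: [-0.0, 0.2, 0.0]
grip_width: 0.529
finger_force: 41.1
[ 459.7 -123.7  103.7] [[-0.027  1.    -0.   ]
 [ 1.     0.027  0.   ]
 [ 0.    -0.    -1.   ]]
[[313.4 296.5]
 [313.3 299.2]
 [323.  306.6]]
```

View pics/w3.png

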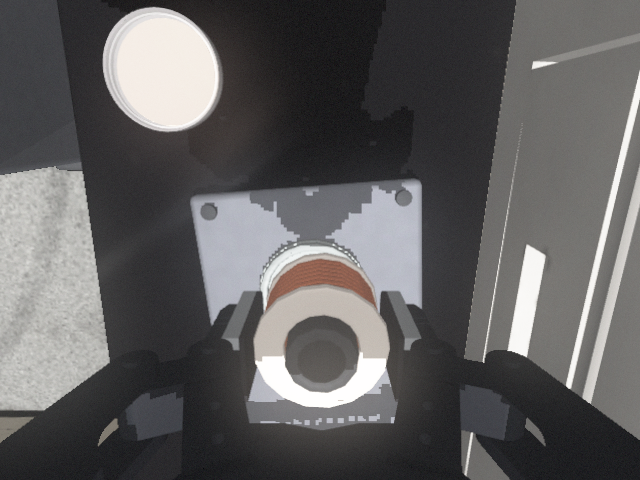

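The coil is held at (320,345); the base front corners are at (192,198) and (421,180), and the nest rim's leftmost point is at (261,~285), topmost at (313,241).

```bash
python3 - <<'E'
from h import *
f=grab('wrist'); p,R,s=pose()
a,b=onz(f,(192,197),14),onz(f,(421,180),14); print(a,b,np.linalg.norm(b-a))
d=(b-a)/np.linalg.norm(b-a); n=np.array([d[1],-d[0],0]); print('ang',np.degrees(np.arctan2(d[1],d[0])),'nest',(a+b)/2+65*n)
g=f['pixels'].astype(int)
th=np.linspace(0,2*np.pi,73)
for c in [(455,-159),(459,-157)]:
  q=proj(f,np.c_[c[0]+33*np.cos(th),c[1]+33*np.sin(th),22+0*th]); print(c,q.min(0),q.max(0))
# coil bottom in gripper: coil top circle
print('coil ctr at z top', [onz(f,(321,347),z).round(1) for z in (p[2]+28,)])
E
python3 - <<'E'
import cv2
im=cv2.imread('pics/w3.png')[150:420,180:460]
cv2.imwrite('pics/w3c.png',cv2.resize(im,None,fx=2,fy=2))
E
```

```text
[381.89377287 -97.56464898  14.        ] [516.27033431 -83.99840614  14.        ] 135.05962834447018
ang 5.764872221094089 nest [ 455.61106448 -155.45278869   14.        ]
(455, -159) [259.76043123 249.98617461] [366.7188472  347.97958716]
(459, -157) [266.21392644 246.94625594] [373.41117496 345.36034547]
coil ctr at z top [array([ 458.9, -123.4,  131.7])]
```

View pics/w3c.png

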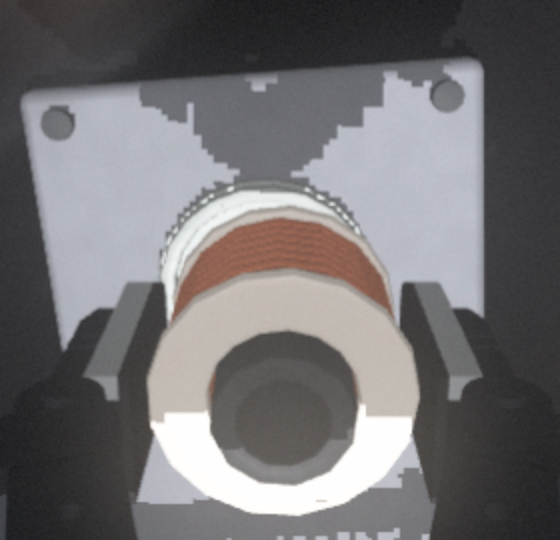

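```bash
python3 -m crank '[[[-16,-2,0,0,0,0],[-32,-4,0,0,0,0],[-32,-4,0,0,0,0],[-32,-4,30,0,0,0],[-32,-4,55,0,0,0],[-32,-4,68,0,0,0],[-32,-4,73,0,0,0],[-32,-4,75,0,0,0]]]'
python3 -m crank '[[[0,0,1,0,0,0],[0,0,1,0,0,0]]]'; python3 -c "
from h import *
print(pose()[0],pose()[2]['force'])"
```

```text
time: 7.08
eef_pos: [456.2, -154.9, 28.2]
eef_rot: [-0.001, 0.697, 0.717, -0.0]
force: [-0.4, -0.2, -1.2]
grip_width: 0.533
finger_force: 41.1
time: 7.25
eef_pos: [457.2, -156.0, 28.5]
eef_rot: [0.001, 0.697, 0.717, 0.0]
force: [0.1, -0.2, -1.3]
grip_width: 0.529
finger_force: 41.1
[ 457.20330305 -156.00394089   28.53379367] [ 0.07465776 -0.23694081 -1.26998852]
```

```bash
python3 -m crank '[[[0,0,1,0,0,0],[0,0,1.5,0,0,0],[0,0,1.5,0,0,0]]]';python3 -m crank '[[[0,0,1,0,0,0],[0,0,1,0,0,0]]]'
```

```text
time: 7.5
eef_pos: [456.8, -156.4, 26.6]
eef_rot: [0.0, 0.697, 0.717, 0.0]
force: [-0.9, -0.2, -0.5]
grip_width: 0.531
finger_force: 41.1
time: 7.67
eef_pos: [456.8, -156.5, 26.3]
eef_rot: [0.001, 0.698, 0.717, 0.0]
force: [-5.6, 1.9, 18.8]
grip_width: 0.527
finger_force: 42.8
```

```bash
python3 -m crank '[[[0,0,0,0,0,0],[0,0,0,0,0,0],[0,0,0,0,0,0],[0,0,0,0,0,0],[0,0,-20,0,0,0],[0,0,-50,0,0,0],[0,0,-90,0,0,0],[0,0,-90,0,0,0]]]' 1
python3 - <<'E'
from h import *
f=grab('wrist','w4'); p,R,s=pose(); print(p.round(1),s['force'])
t=grab('top')
for c in [(20,92),(120,112),(230,122),(350,132)]: print(onz(t,(310+c[0]/4,210+c[1]/4),0).round())
print(proj(f,[[456.3,-156,62],[456.3,-156,54]]))
E
```

```text
time: 8.33
eef_pos: [459.2, -157.3, 121.3]
eef_rot: [0.004, 0.697, 0.717, 0.002]
force: [2.0, -0.5, 1.6]
grip_width: 1.001
finger_force: 0.0
[ 458.6 -157.   118.6] [ 0.04971435  0.71989883 -0.48097007]
[559.  23.   0.]
[551. -56.   0.]
[ 551. -142.    0.]
[ 552. -236.    0.]
[[316.38772132 256.39475314]
 [316.45298137 251.67179456]]
```

View pics/w4.png

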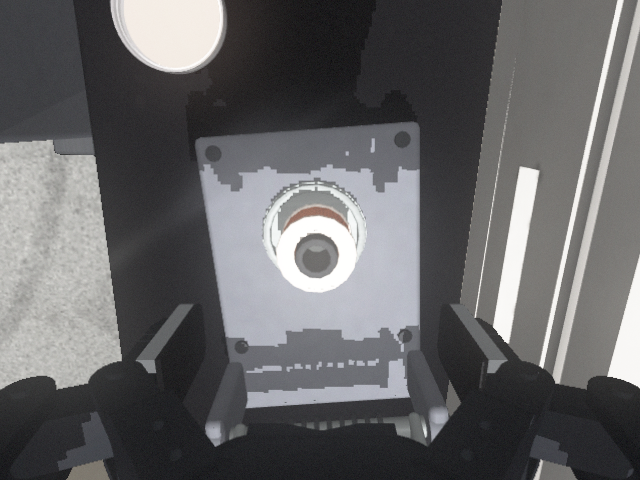

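The coil sits seated in the nest at (316,254) inside the rim (cols 262–367), the analyser front face is at x≈551. I'll flip the tool so the camera is on the robot side for the bar.

```bash
python3 -m crank '[[[0,0,-35,0,0,0],[0,0,-70,0,0,0],[0,0,-110,0,0,0],[0,0,-150,0,0,0],[0,0,-190,0,0,0],[0,0,-230,0,0,0],[0,0,-240,0,0,0],[0,0,-240,0,0,0]]]'
python3 -m crank '[[[0,0,0,0,0,-7],[0,0,0,0,0,-14],[0,0,0,0,0,-21],[0,0,0,0,0,-28],[0,0,0,0,0,-35],[0,0,0,0,0,-42],[0,0,0,0,0,-48],[0,0,0,0,0,-48]]]'
python3 -m crank '[[[0,0,0,0,0,-7],[0,0,0,0,0,-14],[0,0,0,0,0,-21],[0,0,0,0,0,-28],[0,0,0,0,0,-35],[0,0,0,0,0,-42],[0,0,0,0,0,-46.3],[0,0,0,0,0,-46.3]]]'
python3 - <<'E'
from h import *
f=grab('wrist','w5'); p,R,s=pose(); print(p.round(1),R.round(3),s['joint_positions'])
print(proj(f,[[476,-355,287],[476-48,-355-5,287],[476+48,-350,287]]), shift([462,-356,350]).round(1))
E
```

```text
time: 9.1
eef_pos: [457.5, -156.6, 357.1]
eef_rot: [0.001, 0.697, 0.717, 0.001]
force: [0.1, 0.4, 0.1]
grip_width: 0.999
finger_force: 0.0
time: 9.77
eef_pos: [456.2, -156.2, 353.4]
eef_rot: [-0.001, 0.343, 0.939, -0.0]
force: [-0.7, 1.1, 0.2]
grip_width: 1.003
finger_force: 0.0
time: 10.43
eef_pos: [456.3, -156.2, 354.0]
eef_rot: [-0.001, -0.051, 0.999, 0.0]
force: [-0.3, 0.5, 0.0]
grip_width: 1.001
finger_force: 0.0
[ 456.3 -156.2  354.2] [[-0.995 -0.098 -0.001]
 [-0.098  0.995  0.   ]
 [ 0.001  0.001 -1.   ]] [-3.29709353e-01  1.95841977e-01  2.54569569e-01  1.63103657e+00
 -1.38718458e-04 -4.27501676e-01]
[[-39.86498959 256.4998005 ]
 [-64.31615907 168.0551411 ]
 [-18.71046883 334.58280055]] [  13.8 -199.4    4.1]
```

View pics/w5.png

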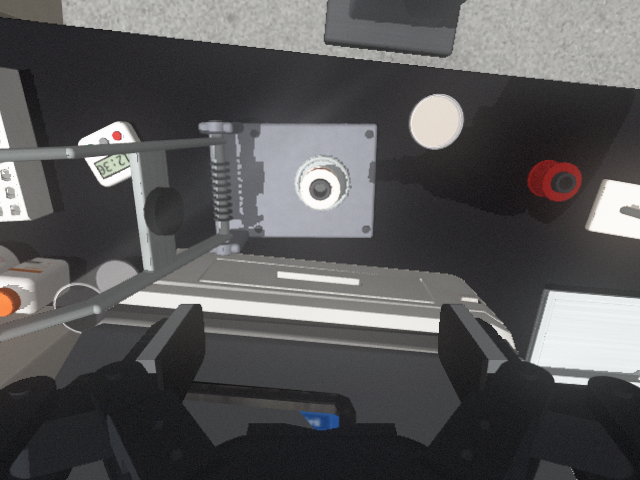

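The wrist view is now aligned with the press (base from (235,125) to (377,237), coil in the nest at (321,187)), the lever arms running left toward the bar. Moving above the bar.

```bash
python3 -m crank '[[[3,-40,2,0,0,0],[6,-80,2,0,0,0],[9,-120,2,0,0,0],[12,-160,2,0,0,0],[14,-199,2,0,0,0],[14,-199,2,0,0,0],[14,-199,2,0,0,0]]]'
python3 - <<'E'
from h import *
f=grab('wrist','w6'); p,R,s=pose(); print(p.round(1),R.round(3),s['joint_positions'])
print(proj(f,[[476,-355,287],[476-48,-355-5,287],[476+48,-350,287],p]))
E
```

```text
time: 11.07
eef_pos: [462.5, -357.4, 351.3]
eef_rot: [-0.001, -0.047, 0.999, 0.001]
force: [-0.8, 0.0, 0.1]
grip_width: 1.001
finger_force: 0.0
[ 462.7 -356.1  352.1] [[-0.995 -0.097 -0.001]
 [-0.097  0.995  0.001]
 [ 0.001  0.001 -1.   ]] [-6.55968749e-01  4.36935386e-01  5.85123345e-01  1.72050766e+00
  1.00289631e-04 -7.52920550e-01]
[[324.309311   281.81775369]
 [323.6146566  196.74209929]
 [324.92842873 357.28168521]
 [326.29928589 314.13713772]]
```

View pics/w6.png

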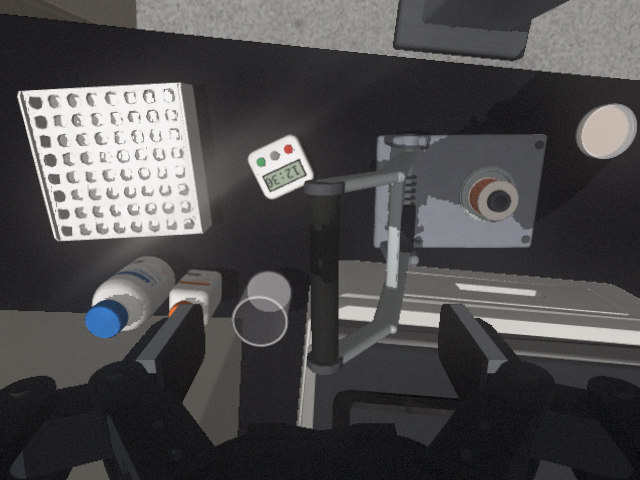

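The bar is seen at col 323, rows 190–358, matching the prediction, so I'll descend and grip.

```bash
python3 -m crank '[[[0,0,30,0,0,0],[0,0,60,0,0,0],[0,0,84,0,0,0],[0,0,84,0,0,0],[0,0,84,0,0,0]]]'
python3 -m crank '[[[0,0,0,0,0,0],[0,0,0,0,0,0],[0,0,0,0,0,0],[0,0,0,0,0,0],[0,0,0,0,0,0],[0,0,0,0,0,0],[0,0,0,0,0,0],[0,0,0,0,0,0]]]' -1 80
python3 - <<'E'
from h import *
p,R,s=pose(); print(p.round(1),R.round(3),s['force'],s['grip_width'],s['finger_force'])
# arc offsets in tool frame (dy, dz) from lever angle 0
r=237; a0=np.arctan2(90,287-68)
for th in np.arange(0,1.9,.1): print(round(th,2), (90+ -r*np.sin(a0-th)).round(1), -(r*np.cos(a0-th)-(287-68)).round(1))
for th in (1.76,1.8,1.83,1.845): print(th, (90+ -r*np.sin(a0-th)).round(1), -(r*np.cos(a0-th)-(287-68)).round(1))
E
```

```text
time: 11.53
eef_pos: [462.5, -354.2, 269.6]
eef_rot: [-0.0, -0.051, 0.999, 0.0]
force: [-0.1, 0.6, 0.2]
grip_width: 0.999
finger_force: 0.0
time: 12.2
eef_pos: [463.0, -355.9, 269.7]
eef_rot: [0.0, -0.051, 0.999, -0.0]
force: [-0.0, -0.2, 6.7]
grip_width: 0.154
finger_force: 77.9
[ 463.  -355.9  269.7] [[-0.995 -0.102  0.001]
 [-0.102  0.995 -0.001]
 [-0.001 -0.001 -1.   ]] [-0.01348862 -0.16083784  6.71546473] 0.15354971134614437 77.90897011756897
0.0 -0.1 -0.2
0.1 22.2 -8.1
0.2 45.3 -13.7
0.3 68.7 -17.0
0.4 92.4 -18.0
0.5 116.0 -16.6
0.6 139.4 -12.8
0.7 162.3 -6.7
0.8 184.5 1.7
0.9 205.7 12.2
1.0 225.8 24.8
1.1 244.5 39.3
1.2 261.7 55.6
1.3 277.1 73.6
1.4 290.7 93.0
1.5 302.3 113.6
1.6 311.7 135.4
1.7 319.0 157.9
1.8 323.9 181.1
1.76 322.2 171.7
1.8 323.9 181.1
1.83 325.0 188.1
1.845 325.4 191.6
```

```bash
python3 -m crank '[[[0,22,-8,0,0,0],[0,45,-14,0,0,0],[0,69,-17,0,0,0],[0,92,-18,0,0,0],[0,116,-17,0,0,0],[0,139,-13,0,0,0],[0,162,-7,0,0,0],[0,184,2,0,0,0]]]'
python3 - <<'E'
from h import *
p,R,s=pose(); print(p.round(1),R.round(3),s['force'],s['grip_width'],s['finger_force'])
E
```

```text
time: 12.87
eef_pos: [444.7, -172.6, 267.7]
eef_rot: [0.001, -0.051, 0.999, -0.001]
force: [11.7, -7.0, -2.4]
grip_width: 0.156
finger_force: 86.7
[ 444.7 -172.6  267.7] [[-0.995 -0.102  0.002]
 [-0.102  0.995 -0.003]
 [-0.002 -0.003 -1.   ]] [11.66279848 -7.00273673 -2.39720915] 0.15576498043327305 86.71985864639282
```

```bash
python3 -m crank '[[[-1,21,10,0,0,0],[-2,41,23,0,0,0],[-2,60,38,0,0,0],[-3,77,54,0,0,0],[-3,93,72,0,0,0],[-3,106,91,0,0,0],[-4,118,112,0,0,0],[-4,127,134,0,0,0]]]'
python3 -m crank '[[[0,4,11,0,0,0],[0,7,22,0,0,0],[0,9,29,0,0,0],[0,11,36,0,0,0],[0,12,41,0,0,0]]]'
python3 - <<'E'
from h import *
p,R,s=pose(); print(p.round(1),R.round(3),s['force'],s['grip_width'],s['finger_force'])
E
```

```text
time: 13.53
eef_pos: [433.3, -44.8, 132.3]
eef_rot: [-0.001, -0.051, 0.999, 0.0]
force: [1.8, -0.7, 1.4]
grip_width: 0.155
finger_force: 88.0
time: 13.95
eef_pos: [432.5, -34.0, 91.6]
eef_rot: [-0.001, -0.051, 0.999, -0.0]
force: [3.7, -0.7, 18.5]
grip_width: 0.151
finger_force: 92.4
[432.5 -34.   91.6] [[-0.995 -0.102 -0.002]
 [-0.102  0.995 -0.001]
 [ 0.002 -0.001 -1.   ]] [ 3.71872616 -0.73557222 18.52109529] 0.15117901537925496 92.43299603462219
```

```bash
python3 -m crank '[[[0,0,3,0,0,0],[0,1,6,0,0,0],[0,1,6,0,0,0]]]';python3 -m crank '[[[0,0,2.5,0,0,0],[0,0,5,0,0,0],[0,0,5,0,0,0]]]'
python3 - <<'E'
from h import *
p,R,s=pose(); print(p.round(1),s['force'],s['grip_width'])
E
```

```text
time: 14.2
eef_pos: [435.4, -33.0, 87.0]
eef_rot: [0.002, -0.051, 0.999, -0.0]
force: [26.4, 1.4, 6.4]
grip_width: 0.155
finger_force: 92.8
time: 14.45
eef_pos: [435.5, -32.3, 82.3]
eef_rot: [0.002, -0.051, 0.999, 0.001]
force: [-6.6, 6.1, 21.2]
grip_width: 0.154
finger_force: 93.7
[435.5 -32.3  82.3] [-6.59043233  6.06912529 21.15829981] 0.15421917078271732
```

```bash
python3 -m crank '[[[0,0,2.5,0,0,0],[0,0,2.5,0,0,0],[0,0,2.5,0,0,0]]]';python3 -m crank '[[[0,0,2.5,0,0,0],[0,0,2.5,0,0,0],[0,0,2.5,0,0,0]]]'
python3 -m crank '[[[0,0,2,0,0,0],[0,0,2,0,0,0],[0,0,2,0,0,0]]]'
python3 - <<'E'
from h import *
f=grab('wrist','w7');p,R,s=pose(); print(p.round(1),s['force'],s['grip_width'])
E
```

```text
time: 14.7
eef_pos: [435.3, -32.0, 79.8]
eef_rot: [0.002, -0.051, 0.999, 0.001]
force: [23.6, 12.1, 10.1]
grip_width: 0.16
finger_force: 93.8
time: 14.95
eef_pos: [435.4, -31.7, 77.6]
eef_rot: [0.002, -0.051, 0.999, 0.001]
force: [17.0, 14.6, 18.4]
grip_width: 0.155
finger_force: 94.9
time: 15.2
eef_pos: [434.8, -31.7, 76.0]
eef_rot: [0.002, -0.051, 0.999, 0.001]
force: [-9.0, 13.2, 37.7]
grip_width: 0.159
finger_force: 100.3
[434.8 -31.7  76. ] [-9.14793438 13.19808068 37.12679018] 0.15548576601444805
```

```bash
python3 - <<'E'
import numpy as np
r=237;a0=np.arctan2(90,219)
P=lambda t:np.array([90-r*np.sin(a0-t),219-r*np.cos(a0-t)])
th=np.r_[1.845,1.845-np.cumsum(np.r_[.03,.05,[.0737]*23+[.05,.02]])]
print(th[-3:])
for i in range(0,len(th)-1,8):
    print(th[i].round(2),(np.array([P(t)-P(th[i]) for t in th[i+1:i+9]])).round().astype(int).tolist())
E
```

```text
[ 0.0699  0.0199 -0.0001]
1.84 [[-1, -7], [-3, -19], [-7, -36], [-12, -52], [-19, -69], [-26, -84], [-35, -99], [-45, -114]]
1.32 [[-11, -14], [-23, -26], [-36, -38], [-49, -49], [-64, -59], [-79, -68], [-94, -76], [-111, -82]]
0.73 [[-17, -5], [-34, -9], [-51, -12], [-68, -14], [-86, -14], [-103, -13], [-120, -10], [-138, -7]]
0.14 [[-17, 5], [-28, 9], [-32, 11]]
```

```bash
python3 -m crank '[[[0,-1,-7,0,0,0],[0,-3,-19,0,0,0],[0,-7,-36,0,0,0],[0,-12,-52,0,0,0],[0,-19,-69,0,0,0],[0,-26,-84,0,0,0],[1,-35,-99,0,0,0],[1,-45,-114,0,0,0]]]'
python3 -m crank '[[[0,-11,-14,0,0,0],[0,-23,-26,0,0,0],[0,-36,-38,0,0,0],[1,-49,-49,0,0,0],[1,-64,-59,0,0,0],[1,-79,-68,0,0,0],[1,-94,-76,0,0,0],[1,-111,-82,0,0,0]]]'
python3 -m crank '[[[0,-17,-5,0,0,0],[0,-34,-9,0,0,0],[0,-51,-12,0,0,0],[1,-68,-14,0,0,0],[1,-86,-14,0,0,0],[1,-103,-13,0,0,0],[1,-120,-10,0,0,0],[1,-138,-7,0,0,0]]]'
python3 -m crank '[[[0,-17,5,0,0,0],[0,-28,9,0,0,0],[0,-32,11,0,0,0],[0,-33,11,0,0,0],[0,-33,11,0,0,0]]]'
python3 - <<'E'
from h import *
f=grab('wrist','w7');p,R,s=pose(); print(p.round(1),s['force'],s['grip_width'],s['finger_force'])
E
```

```text
time: 15.92
eef_pos: [439.5, -75.9, 190.9]
eef_rot: [0.003, -0.052, 0.999, 0.002]
force: [0.4, 20.1, 18.3]
grip_width: 0.159
finger_force: 88.5
time: 16.58
eef_pos: [449.2, -187.5, 275.4]
eef_rot: [0.004, -0.052, 0.999, 0.0]
force: [-16.2, 23.6, 73.6]
grip_width: 0.155
finger_force: 90.3
time: 17.25
eef_pos: [460.6, -327.6, 278.6]
eef_rot: [0.001, -0.051, 0.999, -0.002]
force: [17.5, 1.2, -17.4]
grip_width: 0.153
finger_force: 84.5
time: 17.67
eef_pos: [465.7, -357.1, 266.7]
eef_rot: [0.002, -0.052, 0.999, 0.001]
force: [10.5, 15.3, 7.6]
grip_width: 0.156
finger_force: 91.9
[ 465.7 -357.   266.8] [10.51958246 14.70383496  6.54418224] 0.1548304614398279 91.85366034507751
```

```bash
python3 -m crank '[[[0,0,0,0,0,0],[0,0,0,0,0,0],[0,0,0,0,0,0],[0,0,0,0,0,0],[0,0,0,0,0,0],[0,0,-30,0,0,0],[0,0,-70,0,0,0],[0,0,-90,0,0,0]]]' 1 40
python3 -m crank '[[[0,40,0,0,0,0],[0,80,0,0,0,0],[0,120,0,0,0,0],[0,160,0,0,0,0],[0,200,0,0,0,0],[0,200,0,0,0,0],[0,200,0,0,0,0]]]' 1
for i in 1 2; do python3 -m crank '[[[0,0,0,0,0,7],[0,0,0,0,0,14],[0,0,0,0,0,21],[0,0,0,0,0,28],[0,0,0,0,0,35],[0,0,0,0,0,42],[0,0,0,0,0,46],[0,0,0,0,0,46]]]'; done
python3 -m crank '[[[0,0,40,0,0,0],[0,0,80,0,0,0],[0,0,120,0,0,0],[0,0,160,0,0,0],[0,0,200,0,0,0],[0,0,230,0,0,0],[0,0,230,0,0,0]]]'
python3 - <<'E'
from h import *
f=grab('wrist','w8');t=grab('top');p,R,s=pose(); print(p.round(1),R.round(3),s['force'],s['grip_width'],s['joint_positions'])
b=cv2.resize(t['pixels'][210:310,310:480,::-1],(640,376));w=f['pixels'][100:330,180:450,::-1]
w=cv2.resize(w,(640,545));cv2.imwrite('pics/m8.png',cv2.resize(np.vstack([b,w]),(417,600)))
E
```

```text
time: 18.38
eef_pos: [463.8, -358.4, 359.8]
eef_rot: [0.001, -0.051, 0.999, -0.001]
force: [1.0, -0.5, 0.7]
grip_width: 1.004
finger_force: 0.0
time: 18.97
eef_pos: [443.6, -158.0, 356.9]
eef_rot: [0.001, -0.053, 0.999, -0.0]
force: [-0.2, -1.0, 1.0]
grip_width: 0.999
finger_force: 0.0
time: 19.63
eef_pos: [443.9, -160.7, 356.0]
eef_rot: [-0.0, 0.345, 0.938, -0.0]
force: [0.1, 0.1, -0.0]
grip_width: 1.001
finger_force: 0.0
time: 20.3
eef_pos: [443.8, -160.4, 356.1]
eef_rot: [0.0, 0.684, 0.73, -0.0]
force: [0.3, -0.6, 1.1]
grip_width: 1.0
finger_force: 0.0
time: 20.88
eef_pos: [440.5, -159.0, 121.1]
eef_rot: [-0.004, 0.681, 0.732, -0.002]
force: [-0.6, 0.8, -1.0]
grip_width: 1.001
finger_force: 0.0
[ 443.5 -159.9  126.7] [[-0.07   0.998 -0.001]
 [ 0.998  0.07   0.   ]
 [ 0.    -0.001 -1.   ]] [ 0.30862832 -0.66909703  0.86584354] 0.9986715716899508 [-3.45860051e-01  2.02684996e-01 -3.16795850e-01  1.05243241e+00
 -1.83969813e-04  1.15514735e+00]
```

View pics/m8.png

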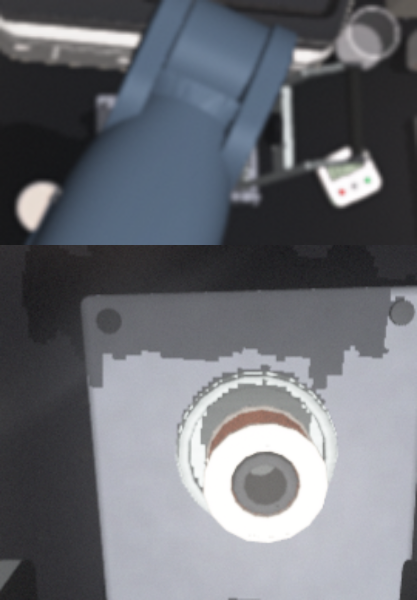

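The lever is back up at rest (bar at the right of the mosaic), and the sleeve is flush and concentric with the coil's flange.

```bash
python3 - <<'E'
from h import *
f=grab('wrist');c=onz(f,(351.6,254),54);print(c); print(shift([c[0],c[1],27]).round(1))
E
```

```text
[ 460.10235542 -160.33540312   54.        ]
[ -1.2  15.4 100.9]
```

```bash
python3 -m crank '[[[-1,15,0,0,0,0],[-1,15,35,0,0,0],[-1,15,70,0,0,0],[-1,15,90,0,0,0],[-1,15,101,0,0,0],[-1,15,101,0,0,0]]]' 1
python3 -m crank '[[[0,0,0,0,0,0],[0,0,0,0,0,0],[0,0,0,0,0,0],[0,0,0,0,0,0],[0,0,0,0,0,0],[0,0,0,0,0,0],[0,0,0,0,0,0]]]' -1 40
python3 -m crank '[[[0,0,-10,0,0,0],[0,0,-30,0,0,0],[0,0,-60,0,0,0],[0,0,-90,0,0,0],[0,0,-90,0,0,0]]]'
python3 -m crank '[[[40,2,0,0,0,0],[80,5,0,0,0,0],[120,7,0,0,0,0],[160,9,0,0,0,0],[200,12,0,0,0,0],[200,12,0,0,0,0]]]'
python3 -m crank '[[[40,2,0,0,0,0],[80,5,0,0,0,0],[120,7,0,0,0,0],[147,8,0,0,0,0],[147,8,0,0,0,0]]]'
python3 -m crank '[[[-3,35,0,0,0,2],[-6,75,0,0,0,4],[-8,115,0,0,0,4],[-10,145,0,0,0,4],[-12,173,0,0,0,4],[-12,173,0,0,0,4],[-12,173,0,0,0,4]]]'
python3 - <<'E'
from h import *
f=grab('wrist','w9');p,R,s=pose(); print(p.round(1),R.round(3),s['force'],s['grip_width'])
E
```

```text
time: 21.53
eef_pos: [459.2, -159.9, 25.2]
eef_rot: [0.0, 0.682, 0.731, -0.0]
force: [-0.1, -0.5, 0.3]
grip_width: 0.994
finger_force: 0.0
time: 22.12
eef_pos: [460.1, -160.1, 27.1]
eef_rot: [0.002, 0.683, 0.731, 0.001]
force: [-4.2, 1.3, 16.6]
grip_width: 0.53
finger_force: 38.4
time: 22.53
eef_pos: [461.5, -160.5, 121.4]
eef_rot: [0.004, 0.683, 0.731, 0.002]
force: [2.2, -0.6, -0.1]
grip_width: 0.531
finger_force: 41.2
time: 23.03
eef_pos: [457.2, 46.5, 116.0]
eef_rot: [-0.0, 0.681, 0.732, 0.001]
force: [-0.1, -1.8, -0.6]
grip_width: 0.528
finger_force: 41.2
time: 23.45
eef_pos: [455.4, 192.3, 115.8]
eef_rot: [-0.0, 0.681, 0.732, 0.001]
force: [-0.2, -0.4, -1.0]
grip_width: 0.53
finger_force: 41.2
time: 24.03
eef_pos: [629.7, 187.0, 114.8]
eef_rot: [0.0, 0.708, 0.706, -0.0]
force: [-0.8, -0.2, -1.1]
grip_width: 0.53
finger_force: 41.4
[628.8 187.2 115.1] [[ 0.003  1.    -0.   ]
 [ 1.    -0.003 -0.   ]
 [-0.    -0.    -1.   ]] [-0.08933199  0.28078045 -1.39166227] 0.5334155640767864
```

View pics/w9.png

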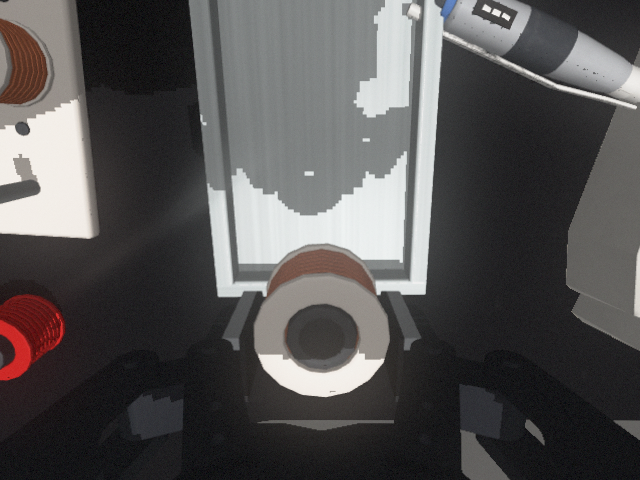

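The held coil is at (321,340); the tray's near outer lip corners are at (217,296) and (426,293), with the inner near wall around row 275.

```bash
python3 - <<'E'
from h import *
f=grab('wrist');a=onz(f,(217,296),24);b=onz(f,(426,293),24);print(a,b,(a+b)/2,np.linalg.norm(a-b)); print(onz(f,(321,342),143))
E
```

```text
[561.16034931 151.13130514  24.        ] [694.87930747 152.77915997  24.        ] [628.01982839 151.95523255  24.        ] 133.72911126275818
[628.0364124  189.34109322 143.        ]
```

```bash
python3 -m crank '[[[3,-1,30,0,0,0],[3,-1,60,0,0,0],[3,-1,80,0,0,0],[3,-1,92,0,0,0],[3,-1,97,0,0,0],[3,-1,99.5,0,0,0],[3,-1,99.5,0,0,0]]]'
python3 -m crank '[[[0,0,1,0,0,0],[0,0,1,0,0,0]]]';python3 -m crank '[[[0,0,1,0,0,0],[0,0,1,0,0,0]]]'
python3 -c "
from h import *
print(pose()[0],pose()[2]['force'])"
```

```text
time: 24.72
eef_pos: [627.7, 190.7, 16.4]
eef_rot: [0.0, 0.708, 0.706, 0.0]
force: [0.0, -0.1, -0.9]
grip_width: 0.528
finger_force: 41.4
time: 24.88
eef_pos: [628.4, 190.8, 15.8]
eef_rot: [0.0, 0.708, 0.706, 0.001]
force: [0.6, 0.6, -1.1]
grip_width: 0.527
finger_force: 41.4
time: 25.05
eef_pos: [628.1, 190.7, 14.1]
eef_rot: [0.0, 0.708, 0.706, 0.0]
force: [-0.9, 0.6, -0.7]
grip_width: 0.529
finger_force: 41.4
[628.07271977 190.65357598  14.08075253] [-0.92155867  0.61848944 -0.71935027]
```

```bash
python3 -m crank '[[[0,0,1,0,0,0],[0,0,1,0,0,0]]]';python3 -m crank '[[[0,0,0,0,0,0],[0,0,0,0,0,0],[0,0,0,0,0,0],[0,0,0,0,0,0],[0,0,-20,0,0,0],[0,0,-55,0,0,0],[0,0,-95,0,0,0],[0,0,-105,0,0,0]]]' 0.45
python3 -m crank '[[[0,-35,0,0,0,0],[20,-70,0,0,0,0],[40,-105,0,0,0,0],[60,-140,0,0,0,0],[80,-173,0,0,0,0],[97,-173,0,0,0,0],[97,-173,0,0,0,0],[97,-173,0,0,0,0]]]' 1
python3 - <<'E'
from h import *
f=grab('wrist','w10');p,R,s=pose(); print(p.round(1),R.round(3)); print(proj(f,[[455.5,288,56],[456,288,48]]))
E
```

```text
time: 25.22
eef_pos: [628.1, 190.7, 13.2]
eef_rot: [0.0, 0.708, 0.706, 0.0]
force: [-1.5, -0.2, 4.5]
grip_width: 0.528
finger_force: 41.8
time: 25.88
eef_pos: [629.9, 191.2, 123.8]
eef_rot: [0.002, 0.708, 0.706, 0.003]
force: [1.5, 0.6, 1.1]
grip_width: 0.733
finger_force: 0.0
time: 26.55
eef_pos: [455.1, 288.7, 117.9]
eef_rot: [0.0, 0.707, 0.707, 0.0]
force: [0.4, 0.3, 0.0]
grip_width: 1.002
finger_force: 0.0
[455.4 288.  117.7] [[ 0.002  1.     0.001]
 [ 1.    -0.002 -0.   ]
 [-0.     0.001 -1.   ]]
[[323.21120844 258.67270017]
 [324.01715081 253.97274544]]
```

View pics/w10.png

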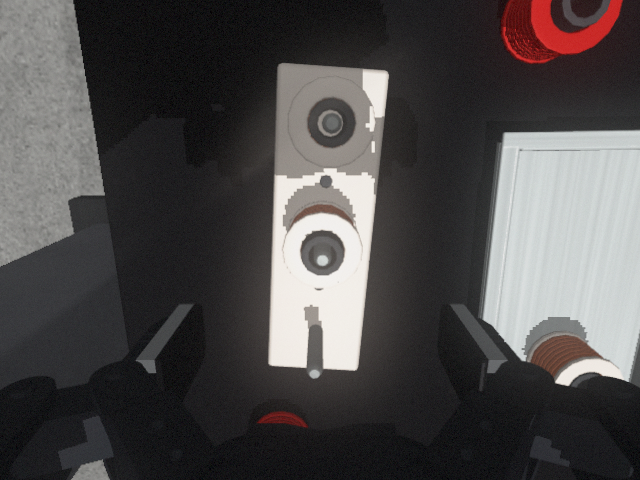

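Coil 2's sleeve is at (322,253) and its post-mates are as expected; coil 1 stands in the tray at lower right. Picking coil 2 and taking it to the nest.

```bash
python3 -m crank '[[[2.5,-0.5,30,0,0,0],[2.5,-0.5,60,0,0,0],[2.5,-0.5,85,0,0,0],[2.5,-0.5,97.5,0,0,0],[2.5,-0.5,97.5,0,0,0],[2.5,-0.5,97.5,0,0,0]]]' 1
python3 -m crank '[[[0,0,0,0,0,0],[0,0,0,0,0,0],[0,0,0,0,0,0],[0,0,0,0,0,0],[0,0,0,0,0,0],[0,0,0,0,0,0],[0,0,0,0,0,0],[0,0,0,0,0,0]]]' -1 40
python3 -m crank '[[[0,0,-10,0,0,0],[0,0,-25,0,0,0],[0,0,-45,0,0,0],[0,0,-65,0,0,0],[0,0,-85,0,0,0],[0,0,-85,0,0,0]]]'
for i in 1 2; do python3 -m crank '[[[-40,0,0,0,0,0],[-80,0,0,0,0,0],[-120,0,0,0,0,0],[-160,0,0,0,0,0],[-200,1,0,0,0,0],[-224,1,0,0,0,0],[-224,1,0,0,0,0],[-224,1,0,0,0,0]]]'; done
python3 -c "
from h import *
print(pose()[0].round(1),shift([458,-158,28]).round(1))"
```

```text
time: 27.1
eef_pos: [455.0, 289.6, 20.0]
eef_rot: [0.0, 0.708, 0.706, -0.001]
force: [0.1, -0.4, 0.1]
grip_width: 1.0
finger_force: 0.0
time: 27.77
eef_pos: [455.3, 290.8, 21.4]
eef_rot: [0.0, 0.708, 0.706, 0.001]
force: [-1.6, -2.9, 11.3]
grip_width: 0.53
finger_force: 39.4
time: 28.27
eef_pos: [456.3, 291.7, 109.7]
eef_rot: [0.001, 0.708, 0.706, 0.003]
force: [1.2, 0.9, -0.1]
grip_width: 0.531
finger_force: 41.2
time: 28.93
eef_pos: [455.1, 65.5, 105.5]
eef_rot: [0.0, 0.709, 0.705, 0.0]
force: [-0.4, 0.2, -1.6]
grip_width: 0.526
finger_force: 41.2
time: 29.6
eef_pos: [455.8, -157.6, 105.2]
eef_rot: [-0.0, 0.708, 0.706, 0.0]
force: [0.2, 0.6, -0.4]
grip_width: 0.533
finger_force: 41.2
[ 455.8 -157.6  105.2] [-0.4  2.2 77.2]
```

```bash
python3 -m crank '[[[0,2,0,0,0,0],[0,2,30,0,0,0],[0,2,55,0,0,0],[0,2,68,0,0,0],[0,2,74,0,0,0],[0,2,77,0,0,0],[0,2,77,0,0,0],[0,2,77,0,0,0]]]'
python3 -m crank '[[[0,0,1,0,0,0],[0,0,1,0,0,0]]]'
```

```text
time: 30.27
eef_pos: [458.2, -157.2, 29.1]
eef_rot: [0.001, 0.708, 0.706, 0.0]
force: [0.3, -0.4, -1.5]
grip_width: 0.528
finger_force: 41.2
time: 30.43
eef_pos: [458.0, -157.5, 27.8]
eef_rot: [0.001, 0.708, 0.706, 0.0]
force: [0.6, -1.1, -1.3]
grip_width: 0.529
finger_force: 41.2
```

```bash
python3 -m crank '[[[0,0,1,0,0,0],[0,0,1,0,0,0]]]'
python3 -m crank '[[[0,0,0,0,0,0],[0,0,0,0,0,0],[0,0,0,0,0,0],[0,0,0,0,0,0],[0,0,-20,0,0,0],[0,0,-50,0,0,0],[0,0,-90,0,0,0],[0,0,-90,0,0,0]]]' 1
python3 - <<'E'
from h import *
f=grab('wrist','w11')
E
python3 -m crank '[[[0,0,-35,0,0,0],[0,0,-70,0,0,0],[0,0,-110,0,0,0],[0,0,-150,0,0,0],[0,0,-190,0,0,0],[0,0,-230,0,0,0],[0,0,-240,0,0,0],[0,0,-240,0,0,0]]]'
for i in 1 2; do python3 -m crank '[[[0,0,0,0,0,-7],[0,0,0,0,0,-14],[0,0,0,0,0,-21],[0,0,0,0,0,-28],[0,0,0,0,0,-35],[0,0,0,0,0,-42],[0,0,0,0,0,-47.8],[0,0,0,0,0,-47.8]]]'; done
python3 - <<'E'
from h import *
p,R,s=pose(); print(p.round(1),R.round(3)); print(shift([464,-356.5,357]))
E
```

```text
time: 30.6
eef_pos: [458.0, -157.7, 27.4]
eef_rot: [0.001, 0.708, 0.706, 0.0]
force: [-4.4, 3.4, 15.8]
grip_width: 0.524
finger_force: 42.7
time: 31.27
eef_pos: [460.2, -158.4, 122.4]
eef_rot: [0.003, 0.708, 0.706, 0.002]
force: [2.1, -0.4, 2.1]
grip_width: 1.002
finger_force: 0.0
time: 31.98
eef_pos: [458.5, -157.8, 358.6]
eef_rot: [0.002, 0.708, 0.706, 0.001]
force: [-0.3, -0.5, -0.1]
grip_width: 1.001
finger_force: 0.0
time: 32.65
eef_pos: [457.2, -157.4, 354.7]
eef_rot: [-0.001, 0.359, 0.933, -0.0]
force: [0.3, -0.4, -0.6]
grip_width: 1.002
finger_force: 0.0
time: 33.32
eef_pos: [457.3, -157.4, 355.2]
eef_rot: [-0.001, -0.048, 0.999, 0.0]
force: [-0.6, 0.2, 0.2]
grip_width: 1.002
finger_force: 0.0
[ 457.3 -157.4  355.2] [[-0.995 -0.097 -0.001]
 [-0.097  0.995  0.   ]
 [ 0.001  0.    -1.   ]]
[  12.55548851 -198.84687808   -1.82527257]
```

View pics/w11.png

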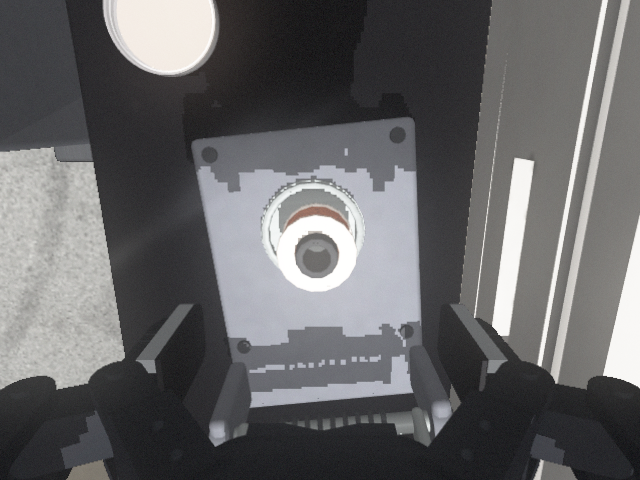

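Coil 2 is seated in the nest at (316,254), sleeve proud. Next, grip the bar.

```bash
python3 -m crank '[[[3,-40,0,0,0,0],[6,-80,0,0,0,0],[9,-120,0,0,0,0],[12,-160,0,0,0,0],[12,-199,0,0,0,0],[12,-199,0,0,0,0],[12,-199,0,0,0,0]]]'
python3 -m crank '[[[0,0,30,0,0,0],[0,0,60,0,0,0],[0,0,86,0,0,0],[0,0,86,0,0,0],[0,0,86,0,0,0]]]'
python3 -m crank '[[[0,0,0,0,0,0],[0,0,0,0,0,0],[0,0,0,0,0,0],[0,0,0,0,0,0],[0,0,0,0,0,0],[0,0,0,0,0,0],[0,0,0,0,0,0],[0,0,0,0,0,0]]]' -1 55
python3 -m crank '[[[0,22,-8,0,0,0],[-1,45,-14,0,0,0],[-1,69,-17,0,0,0],[-1,92,-18,0,0,0],[-2,116,-17,0,0,0],[-2,139,-13,0,0,0],[-2,162,-7,0,0,0],[-2,184,2,0,0,0]]]'
python3 -m crank '[[[-1,21,10,0,0,0],[-1,41,23,0,0,0],[-2,60,38,0,0,0],[-2,77,54,0,0,0],[-2,93,72,0,0,0],[-3,106,91,0,0,0],[-3,118,112,0,0,0],[-3,127,134,0,0,0]]]'
python3 -m crank '[[[0,4,11,0,0,0],[0,7,22,0,0,0],[0,9,29,0,0,0],[0,11,36,0,0,0],[0,12,41,0,0,0]]]'
python3 -m crank '[[[0,0,3,0,0,0],[0,1,6,0,0,0],[0,1,6,0,0,0]]]';python3 -m crank '[[[0,0,2.5,0,0,0],[0,0,5,0,0,0],[0,0,5,0,0,0]]]'
```

```text
time: 33.9
eef_pos: [464.2, -358.4, 354.2]
eef_rot: [-0.001, -0.043, 0.999, 0.001]
force: [-0.2, 0.6, 0.4]
grip_width: 0.998
finger_force: 0.0
time: 34.32
eef_pos: [463.9, -355.2, 270.3]
eef_rot: [-0.001, -0.047, 0.999, 0.001]
force: [0.2, -0.1, 1.5]
grip_width: 1.001
finger_force: 0.0
time: 34.98
eef_pos: [464.5, -356.3, 270.7]
eef_rot: [0.0, -0.048, 0.999, 0.0]
force: [-0.3, 5.1, 5.3]
grip_width: 0.167
finger_force: 53.5
time: 35.65
eef_pos: [449.3, -173.2, 269.2]
eef_rot: [0.001, -0.047, 0.999, -0.001]
force: [-0.7, -11.5, -8.9]
grip_width: 0.17
finger_force: 57.6
time: 36.32
eef_pos: [439.3, -45.4, 134.1]
eef_rot: [0.0, -0.048, 0.999, 0.0]
force: [-5.0, 0.2, 9.9]
grip_width: 0.161
finger_force: 64.0
time: 36.73
eef_pos: [438.2, -34.1, 93.2]
eef_rot: [-0.0, -0.048, 0.999, 0.0]
force: [-10.0, 5.7, 23.3]
grip_width: 0.164
finger_force: 67.2
time: 36.98
eef_pos: [438.1, -33.0, 87.5]
eef_rot: [-0.0, -0.048, 0.999, 0.001]
force: [-9.0, 5.9, 15.5]
grip_width: 0.164
finger_force: 67.2
time: 37.23
eef_pos: [438.1, -32.3, 82.6]
eef_rot: [-0.0, -0.048, 0.999, 0.001]
force: [-10.8, 14.0, 19.8]
grip_width: 0.161
finger_force: 67.6
```

```bash
python3 -m crank '[[[0,0,2.5,0,0,0],[0,0,2.5,0,0,0],[0,0,2.5,0,0,0]]]';python3 -m crank '[[[0,0,2.5,0,0,0],[0,0,2.5,0,0,0],[0,0,2.5,0,0,0]]]'
```

```text
time: 37.48
eef_pos: [438.0, -32.0, 80.3]
eef_rot: [-0.0, -0.048, 0.999, 0.002]
force: [-11.0, 17.4, 19.6]
grip_width: 0.166
finger_force: 67.7
time: 37.73
eef_pos: [438.0, -31.6, 77.7]
eef_rot: [-0.0, -0.048, 0.999, 0.002]
force: [-9.8, 20.1, 17.9]
grip_width: 0.17
finger_force: 68.2
```

```bash
python3 -m crank '[[[0,0,1,0,0,0],[0,0,1,0,0,0],[0,0,1,0,0,0]]]'
```

```text
time: 37.98
eef_pos: [438.0, -31.5, 76.8]
eef_rot: [-0.0, -0.048, 0.999, 0.002]
force: [-10.9, 21.0, 20.6]
grip_width: 0.162
finger_force: 68.5
```

```bash
python3 -m crank '[[[0,0,1.3,0,0,0],[0,0,1.3,0,0,0],[0,0,1.3,0,0,0]]]';python3 -m crank '[[[0,0,1,0,0,0],[0,0,1,0,0,0],[0,0,1,0,0,0]]]'
```

```text
time: 38.23
eef_pos: [438.1, -31.5, 76.3]
eef_rot: [0.0, -0.048, 0.999, 0.002]
force: [-18.5, 22.1, 39.3]
grip_width: 0.163
finger_force: 70.4
time: 38.48
eef_pos: [438.2, -31.4, 76.1]
eef_rot: [0.0, -0.048, 0.999, 0.002]
force: [-25.2, 22.9, 58.5]
grip_width: 0.164
finger_force: 72.4
```

```bash
python3 -m crank '[[[0,0,-10,0,0,0],[1,-2,-23,0,0,0],[1,-6,-40,0,0,0],[1,-11,-56,0,0,0],[1,-18,-73,0,0,0],[1,-25,-88,0,0,0],[1,-34,-103,0,0,0],[1,-44,-118,0,0,0]]]'
python3 -m crank '[[[0,-11,-14,0,0,0],[0,-23,-26,0,0,0],[0,-36,-38,0,0,0],[1,-49,-49,0,0,0],[1,-64,-59,0,0,0],[1,-79,-68,0,0,0],[1,-94,-76,0,0,0],[1,-111,-82,0,0,0]]]'
python3 -m crank '[[[0,-17,-5,0,0,0],[0,-34,-9,0,0,0],[0,-51,-12,0,0,0],[1,-68,-14,0,0,0],[1,-86,-14,0,0,0],[1,-103,-13,0,0,0],[1,-120,-10,0,0,0],[1,-138,-7,0,0,0]]]'
python3 -m crank '[[[0,-17,5,0,0,0],[0,-28,9,0,0,0],[0,-32,11,0,0,0],[0,-34,11,0,0,0],[0,-34,11,0,0,0]]]'
```

```text
time: 39.15
eef_pos: [442.5, -81.3, 192.4]
eef_rot: [0.0, -0.047, 0.999, -0.004]
force: [18.4, -44.0, -33.6]
grip_width: 0.163
finger_force: 68.4
time: 39.82
eef_pos: [452.3, -190.0, 273.4]
eef_rot: [0.0, -0.047, 0.999, -0.001]
force: [17.9, -9.8, -26.3]
grip_width: 0.164
finger_force: 59.8
time: 40.48
eef_pos: [465.5, -326.4, 281.5]
eef_rot: [0.002, -0.048, 0.999, -0.0]
force: [22.3, 5.9, -15.0]
grip_width: 0.165
finger_force: 55.1
time: 40.9
eef_pos: [467.8, -357.7, 271.0]
eef_rot: [0.002, -0.048, 0.999, 0.002]
force: [4.3, 20.0, 14.2]
grip_width: 0.164
finger_force: 58.4
```

```bash
python3 -m crank '[[[0,0,0,0,0,0],[0,0,0,0,0,0],[0,0,0,0,0,0],[0,0,0,0,0,0],[0,0,0,0,0,0],[0,0,-30,0,0,0],[0,0,-70,0,0,0],[0,0,-86,0,0,0]]]' 1 40
python3 -m crank '[[[0,40,0,0,0,0],[0,80,0,0,0,0],[-5,120,0,0,0,0],[-10,160,0,0,0,0],[-14,200,0,0,0,0],[-14,200,0,0,0,0],[-14,200,0,0,0,0]]]' 1
for i in 1 2; do python3 -m crank '[[[0,0,0,0,0,7],[0,0,0,0,0,14],[0,0,0,0,0,21],[0,0,0,0,0,28],[0,0,0,0,0,35],[0,0,0,0,0,42],[0,0,0,0,0,47.8],[0,0,0,0,0,47.8]]]'; done
python3 -m crank '[[[0,0,40,0,0,0],[0,0,80,0,0,0],[0,0,120,0,0,0],[0,0,160,0,0,0],[0,0,200,0,0,0],[0,0,230,0,0,0],[0,0,230,0,0,0],[0,0,230,0,0,0]]]'
python3 - <<'E'
from h import *
f=grab('wrist','w12');t=grab('top');p,R,s=pose(); print(p.round(1),R.round(3),s['force'])
b=cv2.resize(t['pixels'][170:310,180:480,::-1],(540,252));w=f['pixels'][100:330,180:450,::-1]
w=cv2.resize(w,(405,345));o=np.zeros((597,540,3),np.uint8);o[:252]=b;o[252:,:405]=w;cv2.imwrite('pics/m12.png',o)
print(proj(f,[[458,-158,54]]))
E
```

```text
time: 41.57
eef_pos: [466.5, -359.4, 360.0]
eef_rot: [0.001, -0.048, 0.999, -0.001]
force: [0.7, -0.2, 0.9]
grip_width: 1.002
finger_force: 0.0
time: 42.15
eef_pos: [461.7, -157.4, 356.4]
eef_rot: [0.0, -0.049, 0.999, -0.0]
force: [0.3, -0.5, -0.0]
grip_width: 1.001
finger_force: 0.0
time: 42.82
eef_pos: [461.6, -160.2, 355.7]
eef_rot: [-0.0, 0.364, 0.931, -0.0]
force: [-0.5, -0.3, -0.0]
grip_width: 1.0
finger_force: 0.0
time: 43.48
eef_pos: [461.6, -159.8, 355.8]
eef_rot: [0.0, 0.709, 0.705, -0.0]
force: [0.0, -0.7, 0.1]
grip_width: 1.0
finger_force: 0.0
time: 44.15
eef_pos: [460.9, -159.3, 125.8]
eef_rot: [-0.001, 0.707, 0.707, -0.001]
force: [0.6, 0.1, 1.4]
grip_width: 1.001
finger_force: 0.0
[ 462.8 -159.7  128. ] [[ 0.     1.     0.002]
 [ 1.    -0.    -0.001]
 [-0.001  0.002 -1.   ]] [0.47918746 0.10964746 0.37167215]
[[317.69437617 249.72912268]]
```

View pics/m12.png

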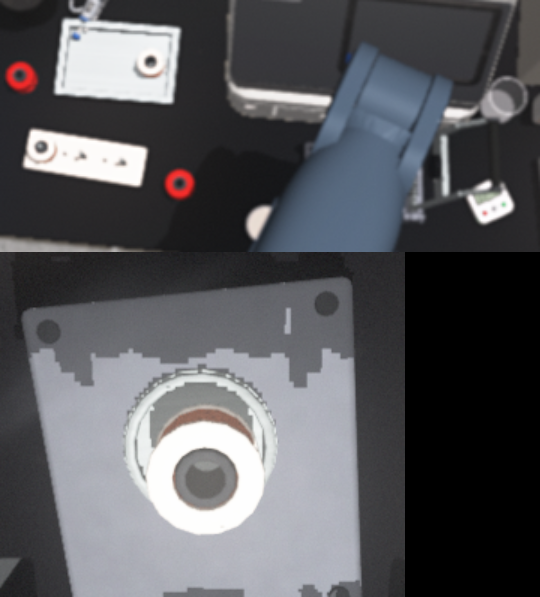

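Coil 2's sleeve is flush and concentric with its flange at crop (206,478), the lever is up, and coil 1 stands in the tray. I have now viewed 16 pictures, two over the limit of 14, so from here I check by numbers only.

```bash
python3 -m crank '[[[1,-5,0,0,0,0],[1,-5,35,0,0,0],[1,-5,70,0,0,0],[1,-5,90,0,0,0],[1,-5,100.5,0,0,0],[1,-5,100.5,0,0,0],[1,-5,100.5,0,0,0]]]' 1
python3 -m crank '[[[0,0,0,0,0,0],[0,0,0,0,0,0],[0,0,0,0,0,0],[0,0,0,0,0,0],[0,0,0,0,0,0],[0,0,0,0,0,0],[0,0,0,0,0,0]]]' -1 40
python3 -m crank '[[[0,0,-10,0,0,0],[0,0,-30,0,0,0],[0,0,-60,0,0,0],[0,0,-90,0,0,0],[0,0,-90,0,0,0]]]'
python3 -m crank '[[[40,0,0,0,0,0],[80,0,0,0,0,0],[120,0,0,0,0,0],[160,0,0,0,0,0],[200,0,0,0,0,0],[200,0,0,0,0,0]]]'
python3 -m crank '[[[40,0,0,0,0,0],[80,0,0,0,0,0],[120,0,0,0,0,0],[160,0,0,0,0,0],[202,0,0,0,0,0],[202,0,0,0,0,0]]]'
python3 -m crank '[[[0,35,0,0,0,0],[0,75,0,0,0,0],[0,115,0,0,0,0],[0,150,0,0,0,0],[0,170,0,0,0,0],[0,170,0,0,0,0],[0,170,0,0,0,0]]]'
python3 - <<'E'
from h import *
f=grab('wrist','w13');p,R,s=pose(); print(p.round(1),R.round(3),s['force'],s['grip_width']);print(shift([628,244.5,15]).round(1))
# coil1 in tray from top: dark bore inside the tray
t=grab('top'); g=cv2.cvtColor(t['pixels'],cv2.COLOR_RGB2GRAY)
# wrist tray left/right rim columns at row 200
w=cv2.cvtColor(f['pixels'],cv2.COLOR_RGB2GRAY); print([onz(f,(c,100),24).round()[:2].tolist() for c in (200,430)])
r=w[120,150:480].astype(int); d=np.diff(r); print([(i+150,int(d[i])) for i in np.where(abs(d)>35)[0]])
E
```

```text
time: 44.83
eef_pos: [457.2, -158.3, 26.6]
eef_rot: [0.001, 0.708, 0.706, 0.0]
force: [0.7, 0.2, -0.6]
grip_width: 1.002
finger_force: 0.0
time: 45.42
eef_pos: [457.4, -158.4, 26.7]
eef_rot: [0.001, 0.708, 0.706, 0.0]
force: [-3.2, 0.6, 15.5]
grip_width: 0.531
finger_force: 38.6
time: 45.83
eef_pos: [459.2, -158.9, 121.2]
eef_rot: [0.003, 0.708, 0.706, 0.002]
force: [1.6, -1.1, -0.1]
grip_width: 0.53
finger_force: 41.2
time: 46.33
eef_pos: [456.9, 47.7, 115.9]
eef_rot: [-0.0, 0.706, 0.708, 0.001]
force: [0.1, -0.4, -0.8]
grip_width: 0.531
finger_force: 41.2
time: 46.83
eef_pos: [457.4, 250.0, 115.7]
eef_rot: [-0.0, 0.706, 0.708, 0.001]
force: [0.5, -0.7, -1.2]
grip_width: 0.527
finger_force: 41.2
time: 47.42
eef_pos: [628.2, 243.1, 114.8]
eef_rot: [-0.0, 0.708, 0.706, -0.0]
force: [-0.8, 0.8, -1.3]
grip_width: 0.528
finger_force: 41.5
[627.4 243.3 115.1] [[ 0.003  1.    -0.001]
 [ 1.    -0.003 -0.   ]
 [-0.    -0.001 -1.   ]] [-0.61307988  0.26492495 -1.68521669] 0.5327648464478708
[  1.3   0.6 100.1]
[[561.0, 326.0], [688.0, 325.0]]
[(np.int64(201), 58), (np.int64(202), 90), (np.int64(205), -45), (np.int64(206), -45), (np.int64(417), -36), (np.int64(419), 63), (np.int64(434), -60), (np.int64(435), -48), (np.int64(447), 52), (np.int64(466), -85), (np.int64(474), 89), (np.int64(475), -46), (np.int64(476), -41)]
```

```bash
python3 -m crank '[[[1,1,30,0,0,0],[1,1,60,0,0,0],[1,1,80,0,0,0],[1,1,92,0,0,0],[1,1,97,0,0,0],[1,1,99.5,0,0,0],[1,1,99.5,0,0,0]]]'
python3 -m crank '[[[0,0,1.5,0,0,0],[0,0,1.5,0,0,0]]]';python3 -m crank '[[[0,0,1,0,0,0],[0,0,1,0,0,0]]]'
```

```text
time: 48.1
eef_pos: [628.9, 244.8, 16.8]
eef_rot: [0.0, 0.708, 0.706, 0.0]
force: [-0.1, 0.0, -1.6]
grip_width: 0.528
finger_force: 41.5
time: 48.27
eef_pos: [629.3, 244.7, 15.5]
eef_rot: [0.0, 0.708, 0.706, 0.001]
force: [0.5, -0.3, -1.8]
grip_width: 0.529
finger_force: 41.5
time: 48.43
eef_pos: [628.9, 244.6, 13.8]
eef_rot: [0.0, 0.708, 0.706, 0.0]
force: [0.6, 0.1, -1.6]
grip_width: 0.535
finger_force: 41.5
```

```bash
python3 -m crank '[[[0,0,1,0,0,0],[0,0,1,0,0,0]]]';python3 -m crank '[[[0,0,0,0,0,0],[0,0,0,0,0,0],[0,0,0,0,0,0],[0,0,0,0,0,0],[0,0,-20,0,0,0],[0,0,-55,0,0,0],[0,0,-95,0,0,0],[0,0,-105,0,0,0]]]' 0.45
python3 -m crank '[[[0,-35,0,0,0,0],[20,-70,0,0,0,0],[50,-105,0,0,0,0],[80,-140,0,0,0,0],[100,-168,0,0,0,0],[115,-168,0,0,0,0],[115,-168,0,0,0,0],[115,-168,0,0,0,0]]]' 1
python3 - <<'E'
from h import *
f=grab('wrist','w14');p,R,s=pose(); print(p.round(1)); print(proj(f,[[459.5,360,56],[459.5,360,48]]))
im=f['pixels'];hsv=cv2.cvtColor(im,cv2.COLOR_RGB2HSV);g=cv2.cvtColor(im,cv2.COLOR_RGB2GRAY)
c=cv2.HoughCircles(cv2.GaussianBlur(g,(5,5),1),cv2.HOUGH_GRADIENT,1.2,20,param1=100,param2=22,minRadius=12,maxRadius=50)
print(c[0][:8].round(1).tolist())
# copper winding blob + sleeve blob
m=((hsv[...,0]<15)&(hsv[...,1]>90)&(hsv[...,2]>40)).astype(np.uint8);n,_,st,ce=cv2.connectedComponentsWithStats(m)
print([(st[i].tolist(),ce[i].round().tolist()) for i in range(1,n) if st[i][4]>80])
E
```

```text
time: 48.6
eef_pos: [628.9, 244.6, 12.8]
eef_rot: [0.0, 0.708, 0.706, 0.0]
force: [-1.4, -0.4, 2.7]
grip_width: 0.523
finger_force: 41.8
time: 49.27
eef_pos: [630.7, 245.3, 123.6]
eef_rot: [0.002, 0.708, 0.706, 0.003]
force: [1.6, -0.5, 0.8]
grip_width: 0.723
finger_force: 0.0
time: 49.93
eef_pos: [460.7, 360.7, 117.4]
eef_rot: [0.0, 0.707, 0.707, 0.0]
force: [0.1, -0.7, 0.1]
grip_width: 1.0
finger_force: 0.0
[461.1 359.9 117.3]
[[320.32196123 258.83818497]
 [320.34475855 254.12432858]]
[[319.79998779296875, 243.0, 35.5], [535.7999877929688, 145.8000030517578, 45.400001525878906], [514.2000122070312, 147.0, 34.70000076293945], [318.6000061035156, 265.79998779296875, 49.29999923706055], [555.0, 137.39999389648438, 26.399999618530273], [557.4000244140625, 159.0, 23.200000762939453], [553.7999877929688, 389.3999938964844, 28.299999237060547], [456.6000061035156, 360.6000061035156, 41.0]]
[([477, 108, 110, 85, 4913], [528.0, 149.0]), ([294, 208, 52, 15, 271], [319.0, 214.0]), ([539, 362, 49, 24, 620], [563.0, 374.0])]
```

```bash
python3 - <<'E'
from h import *
f={}
for name in ('w10','w14'):
    g=cv2.imread(f'pics/{name}.png',0)[200:300,270:375]
    w=cv2.inRange(g,150,255);n,l,st,ce=cv2.connectedComponentsWithStats(w)
    d=cv2.inRange(g,0,110); n2,l2,st2,ce2=cv2.connectedComponentsWithStats(d)
    print(name,[(st2[i].tolist(),(ce2[i]+[270,200]).round(1).tolist()) for i in range(1,n2) if st2[i][4]>200])
    print('col320',g[::4,50].tolist())
E
```

```text
w10 [([20, 4, 63, 23, 389], [321.3, 211.7]), ([96, 14, 9, 86, 428], [371.3, 269.3]), ([31, 31, 43, 44, 1352], [322.0, 251.1])]
col320 [143, 115, 88, 141, 239, 238, 239, 238, 76, 91, 104, 98, 97, 108, 213, 207, 196, 86, 111, 239, 241, 240, 177, 238, 239]
w14 [([94, 3, 11, 97, 537], [371.0, 265.6]), ([19, 8, 63, 23, 431], [320.1, 215.5]), ([29, 34, 43, 44, 1284], [320.2, 254.1])]
col320 [142, 136, 90, 92, 122, 240, 239, 239, 239, 77, 104, 106, 98, 97, 108, 214, 212, 206, 91, 109, 241, 241, 239, 185, 240]
```

```bash
python3 -m crank '[[[1,-1.3,30,0,0,0],[1,-1.3,60,0,0,0],[1,-1.3,85,0,0,0],[1,-1.3,97,0,0,0],[1,-1.3,97,0,0,0],[1,-1.3,97,0,0,0]]]' 1
python3 -m crank '[[[0,0,0,0,0,0],[0,0,0,0,0,0],[0,0,0,0,0,0],[0,0,0,0,0,0],[0,0,0,0,0,0],[0,0,0,0,0,0],[0,0,0,0,0,0],[0,0,0,0,0,0]]]' -1 40
python3 -m crank '[[[0,0,-10,0,0,0],[0,0,-25,0,0,0],[0,0,-45,0,0,0],[0,0,-65,0,0,0],[0,0,-85,0,0,0],[0,0,-85,0,0,0]]]'
for i in 1 2; do python3 -m crank '[[[-40,0,0,0,0,0],[-80,0,0,0,0,0],[-120,0,0,0,0,0],[-160,0,0,0,0,0],[-200,0,0,0,0,0],[-240,0,0,0,0,0],[-259,0,0,0,0,0],[-259,0,0,0,0,0]]]'; done
python3 -c "
from h import *
print(pose()[0].round(1),shift([458,-158,28]).round(1))"
```

```text
time: 50.48
eef_pos: [460.1, 359.9, 20.2]
eef_rot: [0.0, 0.709, 0.706, -0.001]
force: [0.3, 0.0, -0.1]
grip_width: 1.003
finger_force: 0.0
time: 51.15
eef_pos: [460.3, 361.2, 21.5]
eef_rot: [0.0, 0.708, 0.706, 0.001]
force: [-0.1, -1.7, 7.0]
grip_width: 0.516
finger_force: 40.7
time: 51.65
eef_pos: [461.2, 362.2, 110.1]
eef_rot: [0.0, 0.708, 0.706, 0.003]
force: [1.0, 0.5, -0.3]
grip_width: 0.514
finger_force: 41.5
time: 52.32
eef_pos: [458.6, 98.5, 105.8]
eef_rot: [0.0, 0.709, 0.705, -0.0]
force: [0.9, 1.0, -1.8]
grip_width: 0.514
finger_force: 41.4
time: 52.98
eef_pos: [458.5, -160.2, 105.7]
eef_rot: [0.001, 0.709, 0.705, -0.0]
force: [0.1, 0.1, -1.3]
grip_width: 0.516
finger_force: 41.4
[ 458.5 -160.2  105.7] [ 2.3 -0.5 77.7]
```

```bash
python3 - <<'E'
from h import *
grab('wrist','w15')
for n in ('w3','w9','w13','w15'):
    im=cv2.imread(f'pics/{n}.png');hsv=cv2.cvtColor(im,cv2.COLOR_BGR2HSV)
    m=((hsv[...,0]<15)&(hsv[...,1]>90)&(hsv[...,2]>40)).astype(np.uint8);k,_,st,ce=cv2.connectedComponentsWithStats(m)
    print(n,[(st[i].tolist(),ce[i].round().tolist()) for i in range(1,k) if st[i][4]>150])
    g=cv2.cvtColor(im,cv2.COLOR_BGR2GRAY); print(g[250:430:6,321].tolist()); print(g[345,235:410:6].tolist())
E
```

```text
w3 [([267, 260, 108, 48, 2148], [321.0, 278.0])]
[233, 195, 113, 111, 106, 107, 158, 188, 187, 187, 185, 75, 83, 77, 90, 86, 84, 88, 91, 91, 92, 94, 108, 135, 254, 254, 254, 124, 168, 120]
[143, 67, 67, 103, 188, 190, 189, 190, 157, 82, 94, 91, 84, 87, 85, 86, 85, 89, 90, 92, 82, 190, 192, 191, 189, 188, 66, 66, 76, 143]
w9 [([0, 19, 48, 85, 2590], [23.0, 65.0]), ([267, 256, 96, 40, 632], [304.0, 272.0]), ([0, 294, 66, 87, 3404], [28.0, 332.0])]
[94, 93, 98, 93, 126, 151, 147, 145, 146, 82, 66, 63, 60, 60, 58, 62, 62, 65, 66, 99, 127, 240, 240, 240, 237, 62, 61, 56, 57, 103]
[106, 41, 40, 56, 142, 141, 145, 146, 127, 62, 67, 62, 60, 64, 61, 62, 60, 60, 61, 69, 76, 146, 141, 143, 144, 141, 43, 43, 58, 106]
w13 [([0, 0, 53, 79, 2589], [29.0, 41.0]), ([270, 273, 75, 26, 322], [303.0, 282.0]), ([0, 363, 79, 56, 2308], [37.0, 389.0])]
[209, 145, 100, 99, 92, 100, 156, 149, 145, 144, 144, 65, 67, 61, 57, 61, 63, 63, 65, 65, 104, 98, 240, 240, 239, 238, 63, 61, 51, 56]
[110, 45, 44, 94, 142, 144, 144, 145, 112, 67, 66, 61, 67, 63, 62, 64, 59, 60, 60, 79, 65, 145, 147, 143, 143, 145, 48, 46, 61, 111]
w15 [([268, 260, 107, 47, 2068], [321.0, 278.0])]
[247, 191, 124, 121, 108, 113, 155, 190, 190, 186, 184, 75, 77, 85, 88, 80, 83, 89, 90, 93, 97, 94, 119, 134, 254, 254, 220, 171, 87, 82]
[118, 106, 62, 66, 190, 190, 190, 190, 163, 90, 92, 90, 84, 83, 85, 80, 83, 85, 89, 91, 83, 187, 189, 188, 187, 186, 69, 69, 144, 59]
```

```bash
python3 -m crank '[[[2.3,-0.5,0,0,0,0],[2.3,-0.5,30,0,0,0],[2.3,-0.5,55,0,0,0],[2.3,-0.5,68,0,0,0],[2.3,-0.5,74,0,0,0],[2.3,-0.5,77,0,0,0],[2.3,-0.5,77,0,0,0],[2.3,-0.5,77,0,0,0]]]'
python3 -m crank '[[[0,0,1,0,0,0],[0,0,1,0,0,0]]]';python3 -m crank '[[[0,0,1,0,0,0],[0,0,1,0,0,0]]]'
```

```text
time: 53.7
eef_pos: [458.5, -154.5, 29.3]
eef_rot: [0.001, 0.708, 0.706, 0.0]
force: [0.0, -0.2, -1.7]
grip_width: 0.514
finger_force: 41.4
time: 53.87
eef_pos: [458.4, -154.9, 28.1]
eef_rot: [0.001, 0.708, 0.706, 0.0]
force: [0.2, 0.2, -0.9]
grip_width: 0.516
finger_force: 41.4
time: 54.03
eef_pos: [458.4, -154.9, 27.5]
eef_rot: [0.001, 0.708, 0.706, 0.0]
force: [-4.3, 1.9, 15.5]
grip_width: 0.516
finger_force: 43.2
```

```bash
python3 -m crank '[[[0,0,0,0,0,0],[0,0,0,0,0,0],[0,0,0,0,0,0],[0,0,0,0,0,0],[0,0,-20,0,0,0],[0,0,-50,0,0,0],[0,0,-90,0,0,0],[0,0,-90,0,0,0]]]' 1
python3 - <<'E'
from h import *
f=grab('wrist','w16')
p,R,s=pose();print(p.round(1),proj(f,[[458.4,-155,58]]))
for n in('w11','w16'):
    g=cv2.imread(f'pics/{n}.png',0)[200:300,270:375]
    d=cv2.inRange(g,0,125); k,l2,st2,ce2=cv2.connectedComponentsWithStats(d)
    print(n,[(st2[i].tolist(),(ce2[i]+[270,200]).round(1).tolist()) for i in range(1,k) if st2[i][4]>200])
E
python3 -m crank '[[[0,0,-35,0,0,0],[0,0,-70,0,0,0],[0,0,-110,0,0,0],[0,0,-150,0,0,0],[0,0,-190,0,0,0],[0,0,-230,0,0,0],[0,0,-240,0,0,0],[0,0,-240,0,0,0]]]'
for i in 1 2; do python3 -m crank '[[[0,0,0,0,0,-7],[0,0,0,0,0,-14],[0,0,0,0,0,-21],[0,0,0,0,0,-28],[0,0,0,0,0,-35],[0,0,0,0,0,-42],[0,0,0,0,0,-47.8],[0,0,0,0,0,-47.8]]]'; done
python3 - <<'E'
from h import *
p,R,s=pose(); print(p.round(1),R.round(3)); print(shift([464,-356.5,357]))
E
```

```text
time: 54.7
eef_pos: [460.6, -155.7, 122.6]
eef_rot: [0.004, 0.708, 0.706, 0.002]
force: [1.8, -0.9, 1.0]
grip_width: 1.002
finger_force: 0.0
[ 460.  -155.5  119.8] [[317.64727701 254.34181477]]
w11 [([18, 7, 59, 19, 258], [317.5, 213.4]), ([25, 33, 43, 21, 268], [316.0, 240.3]), ([33, 49, 28, 23, 513], [316.4, 260.1])]
w16 [([17, 8, 60, 19, 281], [317.3, 214.2]), ([26, 34, 42, 24, 249], [315.8, 241.3]), ([33, 49, 28, 24, 508], [316.3, 260.4])]
time: 55.42
eef_pos: [458.9, -155.1, 358.8]
eef_rot: [0.002, 0.708, 0.706, 0.001]
force: [0.6, 0.4, -0.9]
grip_width: 1.001
finger_force: 0.0
time: 56.08
eef_pos: [457.6, -154.7, 355.0]
eef_rot: [-0.001, 0.359, 0.933, -0.0]
force: [0.3, 0.1, -0.1]
grip_width: 0.999
finger_force: 0.0
time: 56.75
eef_pos: [457.7, -154.7, 355.4]
eef_rot: [-0.001, -0.048, 0.999, 0.0]
force: [-0.1, -0.2, -1.2]
grip_width: 1.003
finger_force: 0.0
[ 457.7 -154.7  355.4] [[-0.995 -0.097 -0.001]
 [-0.097  0.995  0.   ]
 [ 0.001  0.    -1.   ]]
[  13.21602971 -201.49037704   -1.62295973]
```

```bash
python3 -m crank '[[[3,-40,0,0,0,0],[6,-80,0,0,0,0],[9,-120,0,0,0,0],[12,-160,0,0,0,0],[13,-201.5,0,0,0,0],[13,-201.5,0,0,0,0],[13,-201.5,0,0,0,0]]]'
python3 -m crank '[[[0,0,30,0,0,0],[0,0,60,0,0,0],[0,0,86,0,0,0],[0,0,86,0,0,0],[0,0,86,0,0,0]]]'
python3 -m crank '[[[0,0,0,0,0,0],[0,0,0,0,0,0],[0,0,0,0,0,0],[0,0,0,0,0,0],[0,0,0,0,0,0],[0,0,0,0,0,0],[0,0,0,0,0,0],[0,0,0,0,0,0]]]' -1 55
python3 -m crank '[[[0,22,-8,0,0,0],[-1,45,-14,0,0,0],[-1,69,-17,0,0,0],[-1,92,-18,0,0,0],[-2,116,-17,0,0,0],[-2,139,-13,0,0,0],[-2,162,-7,0,0,0],[-2,184,2,0,0,0]]]'
python3 -m crank '[[[-1,21,10,0,0,0],[-1,41,23,0,0,0],[-1,60,38,0,0,0],[-1,77,54,0,0,0],[-1,93,72,0,0,0],[-2,106,91,0,0,0],[-2,118,112,0,0,0],[-2,127,134,0,0,0]]]'
python3 -m crank '[[[0,4,11,0,0,0],[0,7,22,0,0,0],[0,9,29,0,0,0],[0,11,36,0,0,0],[0,12,41,0,0,0]]]'
python3 -m crank '[[[0,0,3,0,0,0],[0,1,6,0,0,0],[0,1,6,0,0,0]]]';python3 -m crank '[[[0,0,2.5,0,0,0],[0,0,5,0,0,0],[0,0,5,0,0,0]]]'
python3 -m crank '[[[0,0,2.5,0,0,0],[0,0,2.5,0,0,0],[0,0,2.5,0,0,0]]]';python3 -m crank '[[[0,0,2.5,0,0,0],[0,0,2.5,0,0,0],[0,0,2.5,0,0,0]]]'
python3 -m crank '[[[0,0,1,0,0,0],[0,0,1,0,0,0],[0,0,1,0,0,0]]]'
```

```text
time: 57.33
eef_pos: [463.8, -358.4, 354.3]
eef_rot: [-0.001, -0.043, 0.999, 0.001]
force: [1.0, 0.6, 1.2]
grip_width: 0.994
finger_force: 0.0
time: 57.75
eef_pos: [463.5, -355.2, 270.5]
eef_rot: [-0.001, -0.047, 0.999, 0.001]
force: [0.1, 0.1, 1.0]
grip_width: 1.001
finger_force: 0.0
time: 58.42
eef_pos: [464.2, -356.2, 270.9]
eef_rot: [0.0, -0.048, 0.999, 0.0]
force: [-0.8, 4.4, 5.4]
grip_width: 0.164
finger_force: 53.5
time: 59.08
eef_pos: [448.9, -173.1, 269.3]
eef_rot: [0.001, -0.047, 0.999, -0.001]
force: [-2.0, -12.5, -9.0]
grip_width: 0.167
finger_force: 57.5
time: 59.75
eef_pos: [437.7, -45.8, 134.1]
eef_rot: [-0.0, -0.048, 0.999, -0.0]
force: [-6.7, 2.7, 11.4]
grip_width: 0.162
finger_force: 65.1
time: 60.17
eef_pos: [436.6, -34.3, 93.1]
eef_rot: [-0.001, -0.048, 0.999, 0.0]
force: [-7.8, 3.8, 11.3]
grip_width: 0.169
finger_force: 67.2
time: 60.42
eef_pos: [436.5, -33.3, 87.5]
eef_rot: [-0.0, -0.048, 0.999, 0.0]
force: [-7.5, 3.0, 13.1]
grip_width: 0.166
finger_force: 68.2
time: 60.67
eef_pos: [436.4, -32.5, 82.6]
eef_rot: [-0.0, -0.048, 0.999, 0.001]
force: [-11.2, 12.0, 18.3]
grip_width: 0.161
finger_force: 68.8
time: 60.92
eef_pos: [436.4, -32.2, 80.3]
eef_rot: [-0.0, -0.048, 0.999, 0.002]
force: [-11.6, 15.5, 18.0]
grip_width: 0.163
finger_force: 68.8
time: 61.17
eef_pos: [436.4, -31.9, 77.8]
eef_rot: [-0.0, -0.048, 0.999, 0.002]
force: [-10.9, 18.6, 17.7]
grip_width: 0.166
finger_force: 69.0
time: 61.42
eef_pos: [436.4, -31.8, 77.0]
eef_rot: [-0.0, -0.048, 0.999, 0.002]
force: [-13.7, 19.9, 22.1]
grip_width: 0.168
finger_force: 69.2
```

```bash
python3 -m crank '[[[0,0,1.3,0,0,0],[0,0,1.3,0,0,0],[0,0,1.3,0,0,0]]]';python3 -m crank '[[[0,0,1,0,0,0],[0,0,1,0,0,0],[0,0,1,0,0,0]]]'
python3 -m crank '[[[0,0,-9,0,0,0],[1,-2,-22,0,0,0],[1,-6,-39,0,0,0],[1,-11,-55,0,0,0],[1,-18,-72,0,0,0],[1,-24,-87,0,0,0],[1,-33,-102,0,0,0],[1,-43,-117,0,0,0]]]'
python3 -m crank '[[[0,-11,-14,0,0,0],[0,-23,-26,0,0,0],[0,-36,-38,0,0,0],[0,-49,-49,0,0,0],[0,-64,-59,0,0,0],[0,-79,-68,0,0,0],[0,-94,-76,0,0,0],[0,-111,-82,0,0,0]]]'
python3 -m crank '[[[0,-17,-5,0,0,0],[0,-34,-9,0,0,0],[0,-51,-12,0,0,0],[1,-68,-14,0,0,0],[1,-86,-14,0,0,0],[1,-103,-13,0,0,0],[1,-120,-10,0,0,0],[1,-138,-7,0,0,0]]]'
python3 -m crank '[[[0,-17,5,0,0,0],[0,-28,9,0,0,0],[0,-32,11,0,0,0],[0,-34,11,0,0,0],[0,-34,11,0,0,0]]]'
```

```text
time: 61.67
eef_pos: [436.4, -31.6, 75.7]
eef_rot: [-0.0, -0.048, 0.999, 0.002]
force: [-14.2, 19.9, 25.4]
grip_width: 0.163
finger_force: 70.4
time: 61.92
eef_pos: [436.5, -31.6, 75.5]
eef_rot: [-0.0, -0.048, 0.999, 0.002]
force: [-20.2, 20.3, 43.1]
grip_width: 0.163
finger_force: 72.3
time: 62.58
eef_pos: [441.0, -80.5, 191.5]
eef_rot: [0.0, -0.047, 0.999, -0.004]
force: [20.8, -55.5, -40.2]
grip_width: 0.162
finger_force: 68.4
time: 63.25
eef_pos: [451.7, -188.9, 272.4]
eef_rot: [-0.0, -0.047, 0.999, -0.001]
force: [14.2, -3.9, -5.3]
grip_width: 0.164
finger_force: 64.2
time: 63.92
eef_pos: [464.7, -325.7, 281.1]
eef_rot: [0.002, -0.048, 0.999, -0.001]
force: [20.8, -1.3, 0.3]
grip_width: 0.162
finger_force: 57.8
time: 64.33
eef_pos: [467.9, -356.8, 269.7]
eef_rot: [0.002, -0.048, 0.999, 0.002]
force: [10.9, 16.2, 6.8]
grip_width: 0.164
finger_force: 60.2
```

```bash
python3 -m crank '[[[0,0,0,0,0,0],[0,0,0,0,0,0],[0,0,0,0,0,0],[0,0,0,0,0,0],[0,0,0,0,0,0],[0,0,-30,0,0,0],[0,0,-70,0,0,0],[0,0,-86,0,0,0]]]' 1 40
python3 -m crank '[[[0,40,0,0,0,0],[0,80,0,0,0,0],[-5,120,0,0,0,0],[-10,160,0,0,0,0],[-14,200,0,0,0,0],[-14,200,0,0,0,0],[-14,200,0,0,0,0]]]' 1
for i in 1 2; do python3 -m crank '[[[0,0,0,0,0,7],[0,0,0,0,0,14],[0,0,0,0,0,21],[0,0,0,0,0,28],[0,0,0,0,0,35],[0,0,0,0,0,42],[0,0,0,0,0,47.8],[0,0,0,0,0,47.8]]]'; done
python3 -m crank '[[[0,0,40,0,0,0],[0,0,80,0,0,0],[0,0,120,0,0,0],[0,0,160,0,0,0],[0,0,200,0,0,0],[0,0,230,0,0,0],[0,0,230,0,0,0],[0,0,230,0,0,0]]]'
python3 - <<'E'
from h import *
f=grab('wrist','w17');p,R,s=pose(); print(p.round(1),R.round(3),proj(f,[[458,-158,54],[458,-158,62]]).round(1))
for n in('w12','w17'):
    g=cv2.imread(f'pics/{n}.png',0)[200:320,270:375]
    d=cv2.inRange(g,0,125); k,l2,st2,ce2=cv2.connectedComponentsWithStats(d)
    print(n,[(st2[i].tolist(),(ce2[i]+[270,200]).round(1).tolist()) for i in range(1,k) if st2[i][4]>150])
    w=cv2.inRange(g,235,255);k,l2,st2,ce2=cv2.connectedComponentsWithStats(w); print('white',[(st2[i].tolist(),(ce2[i]+[270,200]).round(1).tolist()) for i in range(1,k) if st2[i][4]>500])
E
```

```text
time: 65.0
eef_pos: [466.0, -358.3, 359.2]
eef_rot: [0.001, -0.047, 0.999, -0.001]
force: [-0.5, 0.3, 0.5]
grip_width: 1.0
finger_force: 0.0
time: 65.58
eef_pos: [461.2, -156.3, 355.7]
eef_rot: [0.0, -0.049, 0.999, -0.0]
force: [-0.3, -1.0, 0.2]
grip_width: 0.999
finger_force: 0.0
time: 66.25
eef_pos: [461.1, -159.1, 354.9]
eef_rot: [-0.0, 0.364, 0.931, -0.0]
force: [-0.5, -0.0, -0.2]
grip_width: 1.006
finger_force: 0.0
time: 66.92
eef_pos: [461.1, -158.7, 355.0]
eef_rot: [0.0, 0.709, 0.705, -0.0]
force: [0.0, -0.2, -0.7]
grip_width: 0.994
finger_force: 0.0
time: 67.58
eef_pos: [460.4, -158.1, 125.0]
eef_rot: [-0.001, 0.707, 0.707, -0.001]
force: [-0.2, -0.6, 1.3]
grip_width: 1.001
finger_force: 0.0
[ 461.6 -158.4  126.5] [[-0.     1.     0.001]
 [ 1.     0.    -0.   ]
 [-0.     0.001 -1.   ]] [[318.5 252. ]
 [318.4 256.6]]
w12 [([19, 5, 59, 21, 314], [318.8, 211.4]), ([26, 31, 42, 33, 157], [315.9, 240.4]), ([33, 42, 28, 23, 478], [316.3, 253.2])]
white [([8, 9, 78, 79, 3141], [317.2, 249.5])]
w17 [([20, 4, 58, 17, 255], [319.7, 209.6]), ([35, 41, 27, 23, 454], [317.9, 251.9])]
white [([0, 11, 90, 76, 3444], [314.3, 247.7])]
```

```bash
python3 -m crank '[[[2,-3.4,0,0,0,0],[2,-3.4,35,0,0,0],[2,-3.4,70,0,0,0],[2,-3.4,90,0,0,0],[2,-3.4,99.5,0,0,0],[2,-3.4,99.5,0,0,0],[2,-3.4,99.5,0,0,0]]]' 1
python3 -m crank '[[[0,0,0,0,0,0],[0,0,0,0,0,0],[0,0,0,0,0,0],[0,0,0,0,0,0],[0,0,0,0,0,0],[0,0,0,0,0,0],[0,0,0,0,0,0]]]' -1 40
python3 -m crank '[[[0,0,-10,0,0,0],[0,0,-30,0,0,0],[0,0,-60,0,0,0],[0,0,-90,0,0,0],[0,0,-90,0,0,0]]]'
python3 -m crank '[[[40,0,0,0,0,0],[80,0,0,0,0,0],[120,0,0,0,0,0],[160,0,0,0,0,0],[200,0,0,0,0,0],[240,0,0,0,0,0],[240,0,0,0,0,0]]]'
python3 -m crank '[[[40,0,0,0,0,0],[80,0,0,0,0,0],[120,0,0,0,0,0],[160,0,0,0,0,0],[213,0,0,0,0,0],[213,0,0,0,0,0],[213,0,0,0,0,0]]]'
python3 - <<'E'
from h import *
t=grab('top','t2');p,R,s=pose(); print(p.round(1),R.round(3),s['force'],s['grip_width'])
# tray content from top: dark bores inside tray
g=cv2.cvtColor(t['pixels'],cv2.COLOR_RGB2GRAY)
x=cv2.inRange(g[176:232,208:284],0,130);k,l,st,ce=cv2.connectedComponentsWithStats(x)
for i in range(1,k):
    if 5<st[i][4]<300: print(st[i].tolist(),onz(t,ce[i]+[208,176],38).round(1))
w=cv2.inRange(g[170:240,200:290],150,255);k,l,st,ce=cv2.connectedComponentsWithStats(w);j=1+np.argmax(st[1:,4]);c=st[j];print('tray bbox px',c.tolist(), onz(t,(200+c[0]+c[2]/2-.5,170+c[1]+c[3]/2-.5),20))
o=cv2.imread('pics/top0.png',0);w=cv2.inRange(o[170:240,200:290],150,255);k,l,st,ce=cv2.connectedComponentsWithStats(w);print(st[1+np.argmax(st[1:,4])].tolist())
E
```

```text
time: 68.22
eef_pos: [458.8, -156.3, 27.2]
eef_rot: [0.001, 0.708, 0.706, 0.0]
force: [-0.7, -0.3, -0.0]
grip_width: 1.003
finger_force: 0.0
time: 68.8
eef_pos: [458.4, -156.2, 26.7]
eef_rot: [0.001, 0.708, 0.706, 0.0]
force: [-1.8, 1.2, 12.8]
grip_width: 0.516
finger_force: 39.6
time: 69.22
eef_pos: [460.3, -156.8, 121.4]
eef_rot: [0.003, 0.708, 0.706, 0.002]
force: [1.0, -0.5, 0.2]
grip_width: 0.517
finger_force: 42.0
time: 69.8
eef_pos: [458.1, 89.9, 116.1]
eef_rot: [-0.0, 0.706, 0.708, 0.001]
force: [0.0, -1.2, -1.8]
grip_width: 0.514
finger_force: 41.9
time: 70.38
eef_pos: [458.5, 300.0, 115.6]
eef_rot: [-0.0, 0.707, 0.707, 0.0]
force: [0.4, -0.5, -1.3]
grip_width: 0.518
finger_force: 41.9
[458.6 298.1 115.5] [[ 0.  1. -0.]
 [ 1. -0. -0.]
 [-0. -0. -1.]] [ 0.57477958 -0.16821318 -1.69570954] 0.5194542574448506
[12, 13, 4, 3, 9] [658.3 325.5  38. ]
[37, 24, 5, 5, 25] [628.5 241.4  38. ]
[53, 25, 6, 6, 26] [628.5 190.5  38. ]
[52, 36, 6, 1, 6] [601.4 189.8  38. ]
tray bbox px [13, 0, 67, 57, 2519] [645.57744032 248.69172018  20.        ]
[10, 0, 70, 57, 2810]
```

```bash
python3 -m crank '[[[0,35,0,0,0,0],[0,75,0,0,0,0],[0,115,0,0,0,0],[0,150,0,0,0,0],[-3,170,0,0,0,0],[-3,170,0,0,0,0],[-3,170,0,0,0,0],[-3,170,0,0,0,0]]]'
python3 - <<'E'
from h import *
f=grab('wrist','w18');p,R,s=pose(); print(p.round(1),shift([628.5,295.5,15]).round(1))
w=cv2.cvtColor(f['pixels'],cv2.COLOR_RGB2GRAY)
for row in (150,200):
    r=w[row,150:480].astype(int); d=np.diff(r); print([(int(i)+150,int(d[i]),onz(f,(i+150.5,row),24).round()[:2].tolist()) for i in np.where(abs(d)>45)[0]])
E
```

```text
time: 71.1
eef_pos: [628.5, 292.5, 115.6]
eef_rot: [-0.0, 0.708, 0.706, -0.0]
force: [-0.7, -0.5, -1.4]
grip_width: 0.517
finger_force: 41.9
[628.3 292.9 115.8] [  2.7   0.2 100.8]
[(370, 60, [656.0, 348.0]), (373, -77, [658.0, 348.0]), (413, 56, [681.0, 347.0]), (433, -63, [693.0, 347.0]), (434, -108, [693.0, 347.0])]
[(208, 60, [561.0, 319.0]), (232, 54, [575.0, 319.0]), (233, 58, [575.0, 319.0]), (279, -73, [603.0, 319.0]), (339, 53, [639.0, 318.0]), (398, -83, [674.0, 318.0]), (400, 47, [675.0, 318.0]), (401, 62, [676.0, 318.0]), (409, -50, [681.0, 318.0]), (413, 58, [683.0, 318.0]), (421, -81, [688.0, 318.0])]
```

Tray edges at x=561 and 693 confirm its centre at x≈628; lowering.

```bash
python3 -m crank '[[[2.5,0,30,0,0,0],[2.5,0,60,0,0,0],[2.5,0,80,0,0,0],[2.5,0,92,0,0,0],[2.5,0,97,0,0,0],[2.5,0,100,0,0,0],[2.5,0,100,0,0,0]]]'
python3 -m crank '[[[0,0,1.5,0,0,0],[0,0,1.5,0,0,0]]]';python3 -m crank '[[[0,0,1,0,0,0],[0,0,1,0,0,0]]]'
```

```text
time: 71.73
eef_pos: [629.1, 296.3, 16.4]
eef_rot: [0.0, 0.708, 0.706, 0.0]
force: [1.1, 0.5, -1.7]
grip_width: 0.517
finger_force: 42.0
time: 71.9
eef_pos: [629.5, 296.4, 15.1]
eef_rot: [0.0, 0.708, 0.706, 0.001]
force: [-0.1, -0.9, -1.0]
grip_width: 0.52
finger_force: 42.0
time: 72.07
eef_pos: [629.2, 296.2, 13.5]
eef_rot: [0.0, 0.708, 0.706, 0.0]
force: [0.2, 0.4, -0.8]
grip_width: 0.513
finger_force: 42.0
```

```bash
python3 -m crank '[[[0,0,1,0,0,0],[0,0,1,0,0,0]]]';python3 -m crank '[[[0,0,0,0,0,0],[0,0,0,0,0,0],[0,0,0,0,0,0],[0,0,0,0,0,0],[0,0,-20,0,0,0],[0,0,-55,0,0,0],[0,0,-95,0,0,0],[0,0,-135,0,0,0]]]' 0.45
python3 -m crank '[[[-20,-35,0,0,0,0],[-40,-75,0,0,0,0],[-60,-115,0,0,0,0],[-80,-150,0,0,0,0],[-100,-190,0,0,0,0],[-120,-220,0,0,0,0],[-120,-220,0,0,0,0],[-120,-220,0,0,0,0]]]' 1
python3 - <<'E'
from h import *
t=grab('top','t3');p,R,s=pose(); print(p.round(1),s['force'],s['time'])
g=cv2.cvtColor(t['pixels'],cv2.COLOR_RGB2GRAY)
x=cv2.inRange(g[176:232,208:284],0,130);k,l,st,ce=cv2.connectedComponentsWithStats(x)
for i in range(1,k):
    if 5<st[i][4]<300: print(st[i].tolist(),onz(t,ce[i]+[208,176],38).round(1))
w=grab('wrist','w19')
o=cv2.imread('pics/top0.png',0)
d=cv2.absdiff(o[205:310,420:480],g[205:310,420:480]);print('lever/timer/beaker diff px',int((d>50).sum()))
d=cv2.absdiff(o[280:310,310:345],g[280:310,310:345]);print('petri',int((d>50).sum()))
w=cv2.inRange(g[170:240,200:290],150,255);k,l,st,ce=cv2.connectedComponentsWithStats(w);print(st[1+np.argmax(st[1:,4])].tolist())
E
```

```text
time: 72.23
eef_pos: [629.2, 296.2, 12.8]
eef_rot: [0.0, 0.708, 0.706, 0.0]
force: [-2.1, -1.4, 6.7]
grip_width: 0.515
finger_force: 42.8
time: 72.9
eef_pos: [628.3, 295.8, 148.3]
eef_rot: [-0.0, 0.708, 0.706, -0.001]
force: [0.2, 0.7, 0.4]
grip_width: 0.725
finger_force: 0.0
time: 73.57
eef_pos: [406.2, 175.3, 147.5]
eef_rot: [0.0, 0.708, 0.706, -0.0]
force: [0.5, -0.1, 0.6]
grip_width: 1.001
finger_force: 0.0
[408.1 176.3 147.7] [ 0.39807981 -0.1907015   0.08728201] 73.6167
[12, 13, 4, 3, 9] [658.3 325.5  38. ]
[20, 22, 6, 6, 29] [629.1 293.5  38. ]
[53, 25, 6, 6, 26] [628.5 190.5  38. ]
lever/timer/beaker diff px 0
petri 0
[11, 0, 69, 57, 1955]
```

```bash
python3 -m crank '[[[-40,0,-20,0,0,0],[-80,0,-40,0,0,0],[-120,0,-60,0,0,0],[-160,0,-80,0,0,0],[-200,-20,-80,0,0,0],[-240,-40,-80,0,0,0],[-240,-40,-80,0,0,0]]]'
python3 - <<'E'
from h import *
t=grab('top','t4');g=cv2.cvtColor(t['pixels'],cv2.COLOR_RGB2GRAY)
for lo in (130,):
  x=cv2.inRange(g[176:232,208:284],0,lo);k,l,st,ce=cv2.connectedComponentsWithStats(x)
  for i in range(1,k):
    if 3<st[i][4]<300: print(st[i].tolist(),onz(t,ce[i]+[208,176],38).round(1))
print(g[195:213:1,222:272:2])
# red lookalikes / copper blobs anywhere on bench
hsv=cv2.cvtColor(t['pixels'],cv2.COLOR_RGB2HSV)
s=grab('scene','s4');gs=cv2.cvtColor(s['pixels'],cv2.COLOR_RGB2GRAY)
for y in (191,243,296): print(y, proj(s,[[628,y,40]]).round(), proj(t,[[628,y,40]]).round(1))
E
```

```text
time: 74.25
eef_pos: [367.9, -66.4, 227.8]
eef_rot: [0.001, 0.709, 0.706, -0.0]
force: [1.2, 0.4, 0.6]
grip_width: 0.994
finger_force: 0.0
[26, 10, 4, 1, 4] [676.3 283.5  38. ]
[12, 13, 4, 3, 9] [658.3 325.5  38. ]
[20, 22, 6, 6, 28] [629.3 293.2  38. ]
[37, 24, 5, 5, 23] [629.  241.7  38. ]
[53, 25, 6, 6, 26] [628.5 190.5  38. ]
[20, 33, 4, 1, 4] [601.2 292.8  38. ]
[35, 34, 4, 2, 4] [601.6 245.9  38. ]
[53, 36, 5, 1, 5] [601.6 188.3  38. ]
[[236 236 244 251 252 252 249 241 234 234 236 240 243 244 241 237 237 237
  238 238 239 240 240 240 241]
 [236 238 249 251 246 250 252 247 237 235 239 246 250 250 248 241 237 238
  238 237 240 242 240 240 241]
 [235 241 251 238 171 195 249 250 238 237 245 251 251 251 251 246 238 238
  238 238 245 247 245 239 241]
 [236 246 252 182  74 104 232 251 238 238 249 252 235 231 250 249 240 237
  241 246 250 251 249 243 241]
 [234 248 249 121  43  56 200 252 240 240 251 239 152 146 233 251 243 237
  244 251 251 250 252 248 240]
 [218 246 247  89  44  54 185 252 240 238 252 200  74  70 181 251 244 236
  249 252 229 213 248 250 241]
 [190 246 247  92  65  7
[... 638 characters left out ...]
2 195 151 235 253 251 252 253 216 129 179
  249 242 187 179 237 252 226]
 [234 164 133 138 158 148 154 221 219 138 179 239 251 252 239 157 138 153
  239 253 244 242 252 246 209]
 [235 194 146 124 115 139 192 233 225 146 134 168 211 213 169 150 176 138
  202 250 253 253 251 219 196]
 [236 230 191 175 175 200 227 234 232 179 136 122 132 140 143 200 216 145
  153 219 248 249 230 175 203]
 [236 238 232 229 230 234 236 236 236 217 179 145 130 158 199 231 235 164
  134 148 186 186 156 165 225]
 [236 237 237 238 238 237 237 236 237 236 229 196 186 215 235 237 237 196
  150 131 129 125 142 193 236]]
191 [[231. 304.]] [[263.  203.5]]
243 [[215. 317.]] [[246.4 201.9]]
296 [[199. 331.]] [[229.5 200.4]]
```

```bash
python3 -c "
from cell import arm
print(arm.close_job())"
```

```text
the job is handed in; nothing more can be done
None
```

I pressed all three coils flush, stood them sleeve end up in the tray, eased the lever back to rest and handed the job in at about 74 s; no verdict came back, the last coil was checked by pixel measurements only, and I viewed 16 pictures against the limit of 14.

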